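Pack the hose service case

ROBOT

A 6-joint arm with a two-finger parallel gripper is mounted at the origin on the work surface. World frame = base frame: x ahead of the robot, y to its left, z up, the work surface at z = 0. Lengths are in mm, angles in rad, forces in N, time in s.
With the tool pointing down it reaches from about 350 to 975 mm from the base axis. Payload 7.1 kg.
Tool frame: the origin (TCP) lies at the very end of the fingers, on their centre line; the grasp point (between the pads) lies 19 mm behind it (ctrl.grip_point_offset is the distance from the TCP to the grasp point, in mm); x points along the fingers, y is the direction in which the jaws open and shut, and the axes are right-handed (so a half turn about x gives the same grasp; the last joint's range is limited). The gripper opens to 88 mm and grips with 3 to 60 N. Pads are 20 mm wide; open, the fingers measure 115 mm over their backs; the gripper's body (75 mm by 178 mm) begins 61 mm behind the grasp point.
Start: joints at [1.217, 0.423, 1.63, -0, 1.089, -0.019], TCP at [205.331, 590.292, 222.675] pointing down, gripper open.
Joint ranges: [-3, 3], [-0.9, 2.11], [0.09, 2.58], [-1.31, 4.45], [0.11, 2.69], [-2.54, 2.54]. Speed limits (rad/s): [2.39, 2.39, 3.01, 3.14, 3.14, 3.14].

INTERFACE

Orientations are given as a rotation vector (axis times angle).
In Python, from workcell import ctrl, vision, workorder gives the robot as it stands.
- The arm moves only by the shell command python3 -m crank 'ROWS'. ROWS is JSON, a list of rows, each a list of 3 entries, a list of its own where there are three numbers: the shift along the tool's x, y, z in m, then the turn, a rotation vector about the tool's x, y, z in rad, then the finger opening in m, from 0 to 0.0878. In form: [[[dx, dy, dz], [wx, wy, wz], jaw], ...]. A call has exactly 8 rows; each row shifts and turns the commanded pose from where the row before left it, along the tool's axes as they then stand; what a row does not reach is not made up. A row lasts 1/12 s, in which the tool goes at most 41.7 mm and 7.16 degrees, less where a joint would pass 70% of its speed; a pose out of reach is approached as far as the arm can. A call with a gripper value outside its range is refused whole. The fingers move at their own pace and stop on an object; the grip force is fixed at half the most. Time passes only in rows, so rows that do not move let the fingers close, or fill a call up. It gives the time, the measured TCP pose, the force and the opening at its end, in the units of the state.
- ctrl.get_obs(): the state, without advancing time (a new reading comes with each control period).
- vision.get_image(name): name is "scene" or "top" or "wrist"; returns a dict with "img" (480x640x3 uint8, blue, green, red), "mtx" (3x3 intrinsics, pixels), "rvec" (rotation vector, rad) and "tvec" (3), from world to camera coordinates, as OpenCV has them; the wrist camera has in their place "hand_eye" (4x4, takes a point from camera to tool coordinates, whose origin is the TCP and whose axes are the tool frame's). Camera axes: x right, y down, z forward; pixel columns grow to the right and rows downward; lengths in mm; the calibration is good to about 2 mm. A picture is of the moment at which its call begins: read the wrist's pose just before it. There is no depth.
- workorder.close_job(): hands the job in, once; it reports no verdict.
The state is a dict: "t": time; "qpos": joint angles; "qvel": joint speeds; "joint_torque": joint torques, N m; "ee_pos": TCP position; "orientation": TCP orientation; "ft_force": force on the tool from outside, world axes, zero at the start; "moment": the same for the moment, N m; "width": finger opening in mm.
Only numpy, scipy, OpenCV 4.12 (cv2) and the standard library are available. Lean on these libraries where they do the work, as an engineer would, in place of code of your own. Each camera call takes 0.05 s, during which the arm holds its last target.

TASK

Pack the service case for the next call-out: lift the tray out and set it down flat on the bench beside the case, lay every hose coupling flat on the bottom of the case, one to a lane, then put the tray back, level and fully down on its rails above them. With every union adapter lying flat in the tray, so that nothing stands above the rim, swing the lid fully shut without slamming it. Leave the die set, the wrench and the oil can where they are.

Things in the scene. Friction and masses are not known exactly. Their poses are not given: they have to be found in the camera images.
- case_in (a point): grey plastic service case, heavy and fixed; outside 150 (its x) by 260 (its y) by 72 mm high, walls and floor 5 mm. Point: centre of the inner floor, 5 mm above the bench; rim 67 mm above it. x points to the hinge, on the long side at the robot's left; y runs along the hinge; z up. Along both long walls (x = -70 and +70 mm) a rail 8 mm wide and 34 mm high above the floor carries the tray
- tray_grip (a point): black lift-out tray, 134 (its x) by 244 (its y) mm, walls 22 mm high, floor and walls 3 mm, 0.25 kg; a grip wall 10 mm thick along x crosses its middle, its top 30 mm above the underside. Point: in the grip wall at the tray's centre, 22 mm above the underside. It starts seated on the rails in the case, axes along the case's, the point 56 mm above the inner floor, with 3 mm play all round
- lid (a joint): the case's lid, hinged along the case's +x rim: 0 shut, about 1.65 to 1.9 rad at the start (open, leaning back), stop at 1.95; stiff, it stays where it is left (about 2 to 4 N at its free edge move it)
- lid_hinge (a point): middle of the hinge line, 73 mm above the bench at the case's +x rim, on the lid's inner face; the lid is a plate 8 mm thick, 150 mm from hinge to free edge, 260 mm wide. Axes turn with the lid: x from free edge to hinge, y along the hinge, z out of its outer face (up when shut)
- lid_edge (a point): the middle of the lid's free edge, 150 mm from the hinge, half-way through its thickness; a black pull tab 70 mm wide and 8 mm thick stands out 19 mm beyond it
- lane0 (a point): the middle of one of the three lanes on the case's inner floor, at y = -64 mm from the floor's centre; axes as the case's. A lane runs along x, 124 mm long between the rails; ribs 6 mm wide and 8 mm high at y = -96, -32, +32 and +96 mm bound the lanes, each 58 mm wide
- lane1 (a point): the middle of one of the three lanes on the case's inner floor, at y = 0 from the floor's centre; axes as the case's. A lane runs along x, 124 mm long between the rails; ribs 6 mm wide and 8 mm high at y = -96, -32, +32 and +96 mm bound the lanes, each 58 mm wide
- lane2 (a point): the middle of one of the three lanes on the case's inner floor, at y = +64 mm from the floor's centre; axes as the case's. A lane runs along x, 124 mm long between the rails; ribs 6 mm wide and 8 mm high at y = -96, -32, +32 and +96 mm bound the lanes, each 58 mm wide
- bay0 (a point): the middle of the floor of the tray's bay on the -y side of the grip wall, 3 mm above the tray's underside and 62 mm from its centre; axes as the tray's. The bay is 128 mm (x) by 114 mm (y)
- bay1 (a point): the middle of the floor of the tray's bay on the +y side of the grip wall, 3 mm above the tray's underside and 62 mm from its centre; axes as the tray's. The bay is 128 mm (x) by 114 mm (y)
- coupling0_c (a point): straight hose coupling of plain steel, 100 mm long, lying on the bench: round grooved ferrule 30 mm in diameter and 58 mm long at the -x end, thin neck, hexagon nut 30 mm across flats (35 across corners) and 30 mm long at the +x end; about 0.3 kg. The point is its centre, 15 mm above what it lies on; x along its length (it may roll about x)
- coupling1_c (a point): straight hose coupling of plain steel, 100 mm long, lying on the bench: round grooved ferrule 30 mm in diameter and 58 mm long at the -x end, thin neck, hexagon nut 30 mm across flats (35 across corners) and 30 mm long at the +x end; about 0.3 kg. The point is its centre, 15 mm above what it lies on; x along its length (it may roll about x)
- coupling2_c (a point): straight hose coupling of plain steel, 100 mm long, lying on the bench: round grooved ferrule 30 mm in diameter and 58 mm long at the -x end, thin neck, hexagon nut 30 mm across flats (35 across corners) and 30 mm long at the +x end; about 0.3 kg. The point is its centre, 15 mm above what it lies on; x along its length (it may roll about x)
- adapter0_c (a point): straight union adapter of plain steel, 70 mm long, lying on the bench: in the middle a hexagon 24 mm long, 26 mm across flats (30 mm across the corners, which stand out to the sides), on each side a threaded end 21 mm in diameter; 0.15 kg. The point is its centre, 13 mm above what it lies on; x along its length
- adapter1_c (a point): straight union adapter of plain steel, 70 mm long, lying on the bench: in the middle a hexagon 24 mm long, 26 mm across flats (30 mm across the corners, which stand out to the sides), on each side a threaded end 21 mm in diameter; 0.15 kg. The point is its centre, 13 mm above what it lies on; x along its length
- dieset: bystander: a crimping die set, a dark steel cylinder 84 mm in diameter and 50 mm high; origin under its centre
- wrench: bystander: a steel open-end wrench 200 mm long, lying along its x; origin under its middle
- oilcan: bystander: a plain steel oil can 60 mm in diameter with a thin spout, 135 mm high; origin under its centre
Things that resemble listed ones, but are neither listed nor needed, are in the scene too. Leave any blue, orange or turquoise look-alike of the part that bears coupling2_c alone.

How it is judged:
By the outcome, as a careful person would: the job done as asked, in the order asked, and still so for the second after the job is handed in, with the robot touching nothing.
Of coupling0, coupling1, coupling2 only 2 to 3 are there at a start; the rules pass over those that are not, and their reading is None.
Of adapter0, adapter1 only 1 to 2 are there at a start; the rules pass over those that are not, and their reading is None.
At some moment in a run one of coupling0, coupling1, coupling2, adapter0, adapter1 may be knocked a few centimetres aside while the robot is not near it.
Once in a run the grip may slacken for a moment while it holds something.
It also fails if it takes over 210 s, if anything falls off the work surface, if the arm or the gripper's body presses on something with over 40 N, if the wrist force passes 120 N, or if a joint passes its speed limit or range.

## Working session

There is one attempt and no reset: what is moved stays moved. The work goes in short steps, Python scripts to look and compute and a shell command to move; the robot and the scene stay as the last step left them, time stands still between calls to the robot, and variables do not carry over. Pictures are saved under pics/ and viewed, and the job is handed in when it is done.

```bash
ls; mkdir -p pics; python3 - <<'E'
from workcell import ctrl, vision, workorder
import cv2
print(ctrl.get_obs()); print(ctrl.grip_point_offset)
for n in ["scene","top","wrist"]:
    d=vision.get_image(n); cv2.imwrite(f"pics/a_{n}.png",d["img"])
    print(n,{k:v for k,v in d.items() if k!="img"})
E
```

```text
pics
{'t': 0.0, 'qpos': array([ 1.21697919e+00,  4.23825273e-01,  1.63069800e+00, -9.31779840e-06,
        1.08856407e+00, -1.89664133e-02]), 'qvel': array([ 0.00061852,  0.00044016,  0.0016172 , -0.00274745, -0.00040938,
        0.00165838]), 'joint_torque': array([-1.10322026e-04, -5.44621825e+01, -2.73658723e+01,  6.45474158e-02,
        2.28841428e-02, -1.20419559e-04]), 'ee_pos': array([205.15964037, 589.78376655, 221.90826102]), 'orientation': array([ 0.26161595,  1.55504656, -0.26393449]), 'ft_force': array([ 0.14227778,  0.13597613, -0.4803257 ]), 'moment': array([-0.03459051,  0.02817272, -0.0142629 ]), 'width': 87.91088261277717}
18.700000000000003
scene {'mtx': array([[613.41331253,   0.        , 314.89101658],
       [  0.        , 613.41331253, 240.63311972],
       [  0.        ,   0.        ,   1.        ]]), 'rvec': array([ 2.04533534,  0.80767351, -0.44098591]), 'tvec': array([-382.29116538, -185.02418402, 1754.36033465])}
top {'mtx': array([[551.31295775,   0.        , 310.71550228],
       [  0.        , 551.31295775, 241.13887352],
       [  0.        ,   0.        ,   1.        ]]), 'rvec': array([ 2.21751244, -2.17800745,  0.03790105]), 'tvec': array([ -70.23719184,  555.20560937, 1507.20946392])}
wrist {'mtx': array([[357.65568002,   0.        , 318.14755396],
       [  0.        , 357.65568002, 236.9235433 ],
       [  0.        ,   0.        ,   1.        ]]), 'hand_eye': array([[ 9.03643984e-04, -2.48411553e-01,  9.68654161e-01,
        -1.62072534e+02],
       [ 9.99999035e-01, -7.97829747e-04, -1.13748878e-03,
         2.25613483e-01],
       [ 1.05538646e-03,  9.68654254e-01,  2.48410593e-01,
        -6.80931001e+01],
       [ 0.00000000e+00,  0.00000000e+00,  0.00000000e+00,
         1.00000000e+00]])}
```

View pics/a_top.png

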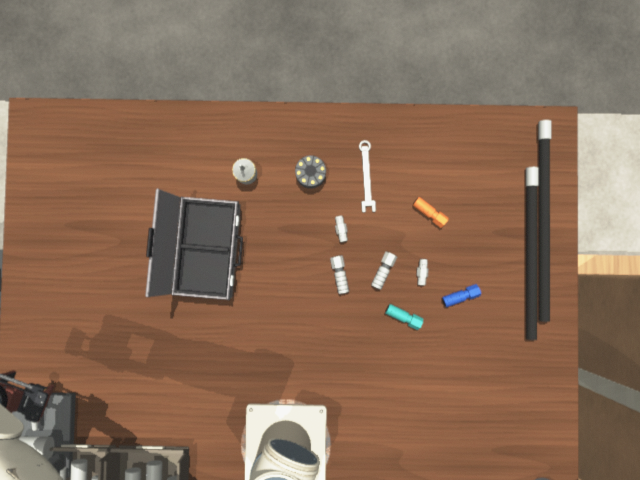

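View pics/a_scene.png

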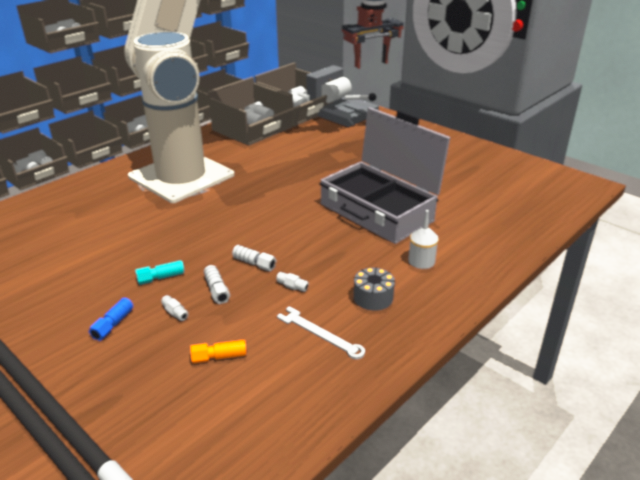

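View pics/a_wrist.png

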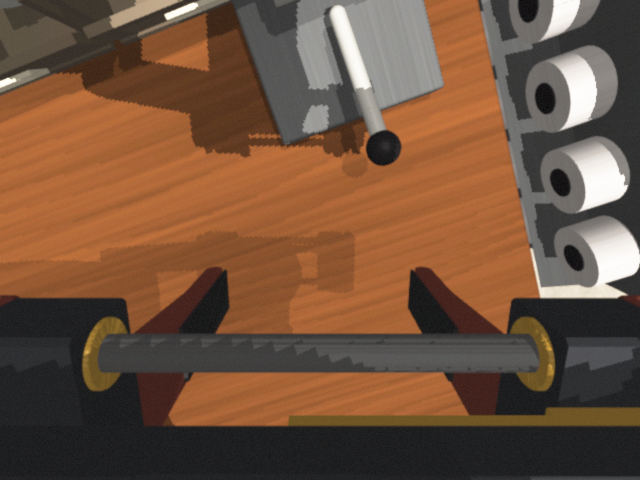

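Top view: the case with its black tray sits at (205,248), with the lid leaning left. Plain-steel couplings at (340,275) and (384,271), adapters at (341,229) and (423,271). Blue (462,296), orange (431,212) and turquoise (404,317) are look-alikes to leave alone. Next I'll enlarge and measure.

```bash
cat > h.py <<'E'
import numpy as np, cv2
from scipy.spatial.transform import Rotation as R
from workcell import ctrl, vision
def cam(name):
    o=ctrl.get_obs(); d=vision.get_image(name)
    if name=="wrist":
        T=np.eye(4);T[:3,:3]=R.from_rotvec(o["orientation"]).as_matrix();T[:3,3]=o["ee_pos"]
        C=T@d["hand_eye"]; d["Rwc"]=C[:3,:3]; d["c"]=C[:3,3]
    else:
        Rm=cv2.Rodrigues(d["rvec"])[0]; d["Rwc"]=Rm.T; d["c"]=-Rm.T@d["tvec"]
    return d
def px2w(d,u,v,z):
    r=d["Rwc"]@np.linalg.inv(d["mtx"])@np.array([u,v,1.0]); return d["c"]+r*(z-d["c"][2])/r[2]
def w2px(d,p):
    q=d["mtx"]@(d["Rwc"].T@(np.asarray(p,float)-d["c"])); return q[:2]/q[2]
def save(img,fn,crop=None,s=1):
    if crop: x0,y0,x1,y1=crop; img=img[y0:y1,x0:x1]
    cv2.imwrite("pics/"+fn,cv2.resize(img,None,fx=s,fy=s,interpolation=cv2.INTER_CUBIC))
def down(yaw): # tool x down; tool y (jaw dir) at angle yaw in world xy
    x=np.array([0,0,-1.]);y=np.array([np.cos(yaw),np.sin(yaw),0]);return np.c_[x,y,np.cross(x,y)]
def pose():
    o=ctrl.get_obs();return np.array(o["ee_pos"]),R.from_rotvec(o["orientation"]).as_matrix(),o
def plan(p,Rt=None):
    """from measured pose: turn rotvec (tool axes, rad), then shift in tool axes after the turn (m)"""
    c,Rc,o=pose(); Rt=Rc if Rt is None else Rt
    w=R.from_matrix(Rc.T@Rt).as_rotvec(); s=Rt.T@(np.asarray(p)-c)/1000
    s0=Rc.T@(np.asarray(p)-c)/1000
    print("turn",np.round(w,4),"rows>=%.1f"%(np.degrees(np.linalg.norm(w))/7.16),"shift after turn",np.round(s,4),"rows>=%.1f"%(np.linalg.norm(s)/.0417),"shift w/o turn",np.round(s0,4))
E
python3 - <<'E'
from h import *
d=cam("top"); print(d["c"])
save(d["img"],"b_obj.png",(310,190,500,340),4); save(d["img"],"b_case.png",(130,170,270,320),4)
for n,u,v,z in [("cpA",340,275,15),("cpB",384,271,15),("adA",341,229,13),("adB",423,271,13),("die",311,172,50),("can",244,171,80),("case rimc",208,248,72)]: print(n,px2w(d,u,v,z).round(0))
p,Rm,o=pose(); print(Rm.round(3))
E
```

```text
[ 494.72966334  -70.19354021 1528.13033706]
cpA [ 465. -142.   15.]
cpB [ 478. -262.   15.]
adA [ 591. -143.   13.]
adB [ 480. -369.   13.]
die [741. -58.  50.]
can [736. 119.  80.]
case rimc [531. 211.  72.]
[[-0.     0.329  0.944]
 [-0.001  0.944 -0.329]
 [-1.    -0.001 -0.   ]]
```

View pics/b_obj.png

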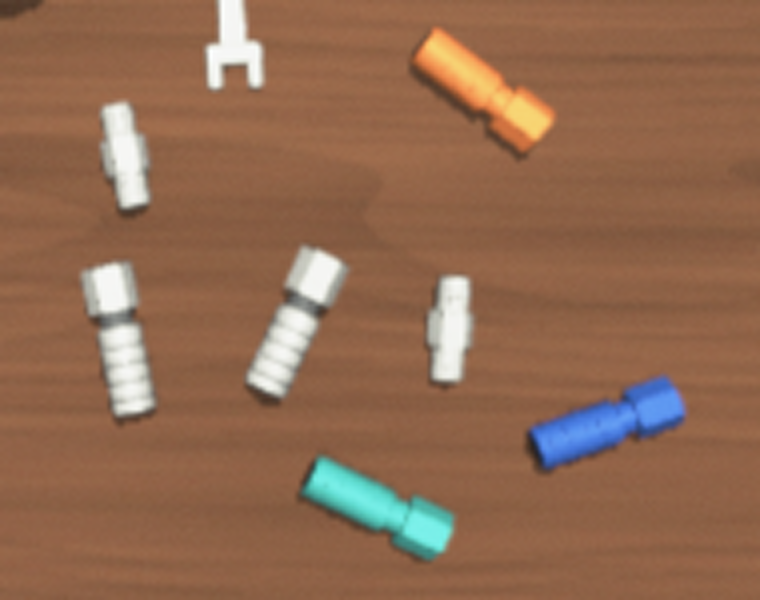

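View pics/b_case.png

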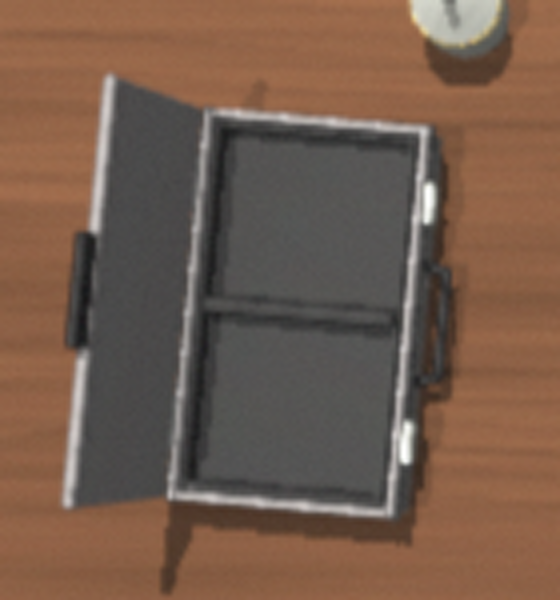

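```bash
python3 - <<'E'
from h import *
from scipy.optimize import least_squares
d=cam("top")
f=lambda u,v:(130+u/4-.375,170+v/4-.375)
rim=[(208,112),(432,128),(400,515),(172,495)] # hinge/-y(far), front far, front near, hinge near
W=[px2w(d,*f(*p),72) for p in rim]
for w in W: print(w.round(1))
print([np.linalg.norm(W[i]-W[(i+1)%4]).round(1) for i in range(4)])
# fit case pose
loc=[(75,-130),(-75,-130),(-75,130),(75,130)]
def P(q,l): 
    c,s=np.cos(q[2]),np.sin(q[2]); return np.array([q[0]+c*l[0]-s*l[1],q[1]+s*l[0]+c*l[1]])
r=least_squares(lambda q:np.concatenate([P(q,l)-w[:2] for l,w in zip(loc,W)]),[531,211,1.5]); print(r.x, np.degrees(r.x[2]), r.fun.round(1))
q=r.x
# lid angle fit using free edge corners (inner face, y=-/+130) 
E=[((110,78),-130),((68,505),130)]
def lp(th,y,rr=150,n=0):
    # from hinge toward -x cos, up sin
    l=P(q,(75-rr*np.cos(th)+n*np.sin(th),y)); return np.array([l[0],l[1],73+rr*np.sin(th)+n*np.cos(th)])
for th in np.arange(1.6,1.96,.05):
    print(th.round(2),[ (w2px(d,lp(th,y))-np.array(f(*p))).round(1) for p,y in E])
E
```

```text
[663.4 284.2  72. ]
[655.4 135.2  72. ]
[399.2 150.2  72. ]
[409.6 301.   72. ]
[np.float64(149.3), np.float64(256.6), np.float64(151.1), np.float64(254.4)]
[531.88003041 217.63992759   1.50869894] 86.44208171385657 [ 2.9  0.2  1.6 -0.4 -1.7  0.6 -2.8 -0.4]
1.6 [array([ 7.4, -0.4]), array([7.9, 2. ])]
1.65 [array([ 4.3, -0.6]), array([4.8, 1.7])]
1.7 [array([ 1.3, -0.8]), array([1.8, 1.4])]
1.75 [array([-1.6, -1. ]), array([-1.2,  1.2])]
1.8 [array([-4.5, -1.2]), array([-4. ,  0.9])]
1.85 [array([-7.3, -1.3]), array([-6.8,  0.6])]
1.9 [array([-10. ,  -1.4]), array([-9.5,  0.3])]
1.95 [array([-12.6,  -1.5]), array([-12.1,  -0. ])]
```

```bash
python3 - <<'E'
from h import *
plan([532,217.6,200],down(np.radians(-3.6)))
E
```

```text
turn [1.2988e+00 4.0000e-04 6.0000e-04] rows>=10.4 shift after turn [0.0223 0.3495 0.3512] rows>=11.9 shift w/o turn [ 0.0225 -0.2444  0.431 ]
```

```bash
python3 -m crank '[[[-0.036,0,0],[0.118,0,0],0.0878],[[-0.036,0,0],[0.118,0,0],0.0878],[[-0.036,0,0],[0.118,0,0],0.0878],[[-0.036,0,0],[0.118,0,0],0.0878],[[0,0,0],[0.118,0,0],0.0878],[[0,0,0],[0.118,0,0],0.0878],[[0,0,0],[0.118,0,0],0.0878],[[0,0,0],[0.118,0,0],0.0878]]'
python3 -m crank '[[[0,0,0],[0.118,0,0],0.0878],[[0,0,0],[0.118,0,0],0.0878],[[0,0,0],[0.118,0,0],0.0878],[[0,0.029,0.029],[0,0,0],0.0878],[[0,0.029,0.029],[0,0,0],0.0878],[[0,0.029,0.029],[0,0,0],0.0878],[[0,0.029,0.029],[0,0,0],0.0878],[[0,0.029,0.029],[0,0,0],0.0878]]'
python3 -m crank '[[[0,0.029,0.029],[0,0,0],0.0878],[[0,0.029,0.029],[0,0,0],0.0878],[[0,0.029,0.029],[0,0,0],0.0878],[[0,0.029,0.029],[0,0,0],0.0878],[[0,0.029,0.029],[0,0,0],0.0878],[[0,0.029,0.029],[0,0,0],0.0878],[[0,0.029,0.029],[0,0,0],0.0878],[[0,0,0],[0,0,0],0.0878]]'
python3 - <<'E'
from h import *
d=cam("wrist"); save(d["img"],"c_w.png")
plan([532,217.6,200],down(np.radians(-3.6)))
E
```

```text
t: 0.92
ee_pos: [205.3, 590.2, 366.9]
orientation: [0.996, 1.331, -0.996]
ft_force: [0.4, -0.2, 0.1]
width: 87.8
t: 1.58
ee_pos: [341.8, 435.0, 366.6]
orientation: [1.254, 1.179, -1.254]
ft_force: [0.8, 0.4, 0.3]
width: 88.0
t: 2.25
ee_pos: [534.8, 216.5, 366.4]
orientation: [1.258, 1.174, -1.258]
ft_force: [-0.6, -0.1, 0.5]
width: 87.7
turn [-0.0042  0.0006  0.0002] rows>=0.0 shift after turn [ 0.1663 -0.0008  0.0011] rows>=4.0 shift w/o turn [ 0.1663 -0.0008  0.001 ]
```

View pics/c_w.png

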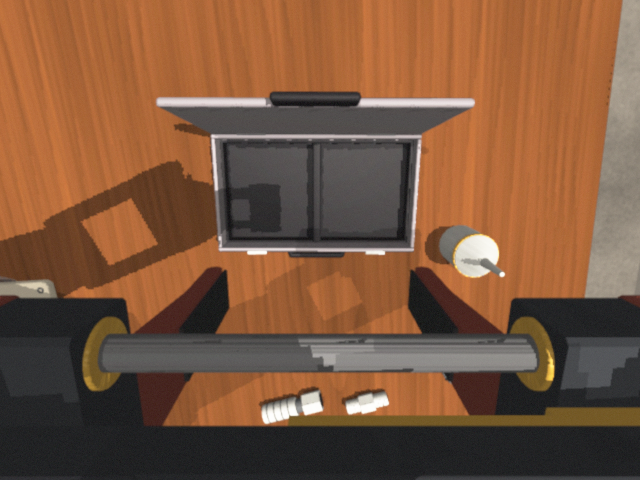

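Wrist view: the case rim runs (213,137)–(420,137)–(413,249)–(221,249), the grip wall is at u≈317, and nothing hides behind the lid. I'll refine its pose.

```bash
python3 - <<'E'
from h import *
d=cam("wrist"); save(d["img"],"d_w.png",(200,120,440,270),3.3)
for p in [(213,137),(420,137),(413,249),(221,249)]: print("rim",px2w(d,*p,72).round(1))
for p in [(317,142),(317.5,243)]: print("wall",px2w(d,*p,69).round(1))
E
```

```text
rim [408.6 304.4  72. ]
rim [662.4 287.1  72. ]
rim [653.5 144.   72. ]
rim [398.9 161.4  72. ]
wall [535.7 289.8  69. ]
wall [527.4 160.1  69. ]
```

View pics/d_w.png

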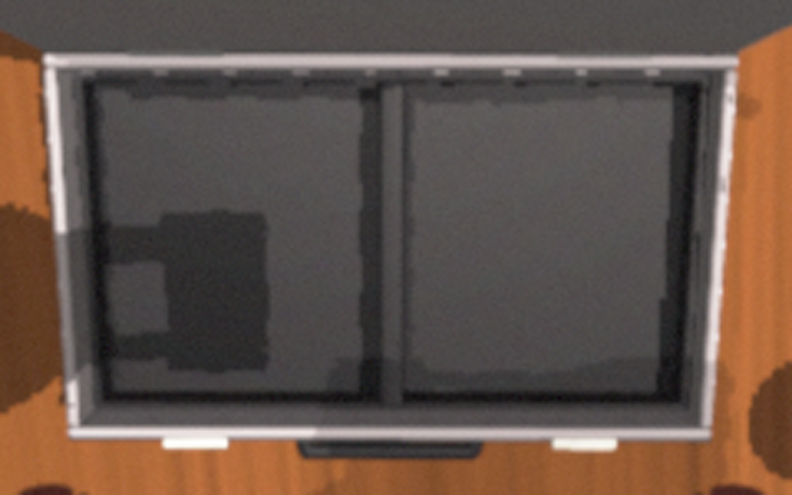

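```bash
cat >> h.py <<'E'
from scipy.optimize import least_squares
def P(q,l):
    c,s=np.cos(q[2]),np.sin(q[2]); return np.array([q[0]+c*l[0]-s*l[1],q[1]+s*l[0]+c*l[1]])
def fit(loc,W,g):
    r=least_squares(lambda q:np.concatenate([P(q,l)-np.asarray(w)[:2] for l,w in zip(loc,W)]),g); return r.x,r.fun.round(1)
E
python3 - <<'E'
from h import *
d=cam("wrist")
px=[(423.3,138.2),(415.5,252.4),(221.2,252.1),(213.6,137.6)]
W=[px2w(d,*p,72) for p in px]; print(np.round(W,1).tolist())
print(fit([(75,-130),(-75,-130),(-75,130),(75,130)],W,[531,217,1.5]))
for p in [(319,146),(319,242)]: print("wall",px2w(d,*p,69).round(1))
E
```

```text
[[664.9, 287.3, 72.0], [655.6, 140.9, 72.0], [397.3, 158.5, 72.0], [407.7, 305.1, 72.0]]
(array([531.37585564, 222.95180792,   1.50270852]), array([ 1.2,  1.6,  0.4, -1.7, -0.8, -1.5, -0.9,  1.5]))
wall [536.3 286.5  69. ]
wall [528.2 162.9  69. ]
```

```bash
python3 -m crank '[[[0.04,0,-0.001],[-0.003,0,0],0.0878],[[0.04,-0.001,-0.001],[0,0,0],0.0878],[[0.04,-0.001,-0.001],[0,0,0],0.0878],[[0.04,0,0],[0,0,0],0.0878],[[0.04,0,0],[0,0,0],0.0878],[[0,0,0],[0,0,0],0.0878],[[0,0,0],[0,0,0],0.0878],[[0,0,0],[0,0,0],0.0878]]'
python3 - <<'E'
from h import *
d=cam("wrist"); save(d["img"],"e_w.png")
for p in [(528.5,170,69),(532,220,69),(535,270,69)]: print(w2px(d,p).round(1))
plan([532.2,220,48],down(np.radians(-3.75)))
E
```

```text
t: 3.07
ee_pos: [530.0, 225.9, 168.7]
orientation: [1.253, 1.181, -1.25]
ft_force: [0.2, 0.3, -0.5]
width: 87.7
[320.9 305.8]
[321.8 245.1]
[322.1 178.6]
turn [ 0.0075 -0.0019 -0.0038] rows>=0.1 shift after turn [0.1215 0.0019 0.0058] rows>=2.9 shift w/o turn [0.1215 0.0014 0.006 ]
```

View pics/e_w.png

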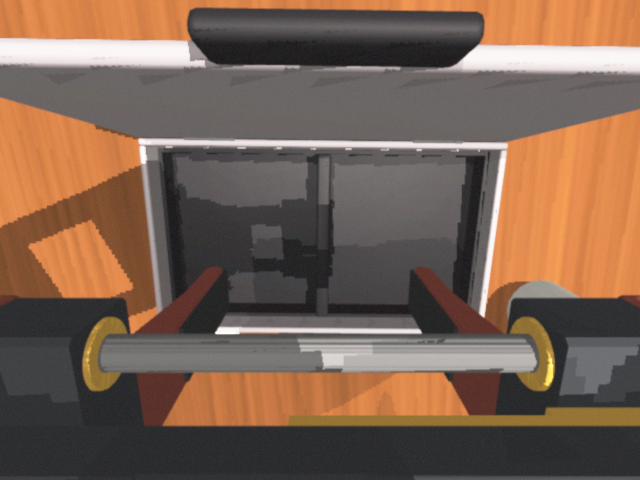

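```bash
python3 - <<'E'
from h import *
print(pose()[0].round(1),pose()[0].round(1))
d=cam("wrist")
W=[px2w(d,u,v,72) for u,v in [(139,140),(507,145)]]; print(np.round(W,1))
for u,v in [(323,155),(323,316)]: print(px2w(d,u,v,69).round(1))
t=cam("top")
save(t["img"],"e_t.png",(130,170,270,320),4)
plan([532.2,220,48],down(np.radians(-3.75)))
E
```

```text
[530.6 225.9 169.5] [530.6 225.9 169.5]
[[409.5 304.6  72. ]
 [667.3 285.9  72. ]]
[537.5 286.7  69. ]
[530.5 160.7  69. ]
turn [ 0.0069 -0.0021 -0.0044] rows>=0.1 shift after turn [0.1216 0.0017 0.0054] rows>=2.9 shift w/o turn [0.1216 0.0012 0.0057]
```

View pics/e_t.png

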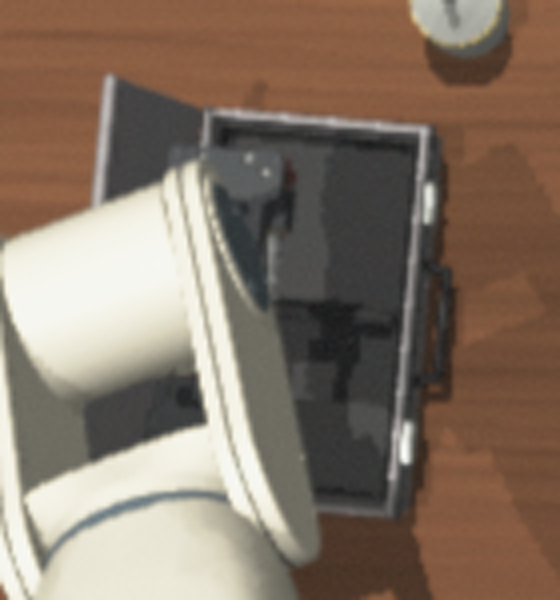

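```bash
python3 -m crank '[[[0.02,0.001,0.002],[0.004,0,-0.004],0.0878],[[0.025,0.001,0.0025],[0,-0.002,0],0.0878],[[0.025,0.0005,0],[0,0,0],0.0878],[[0.025,0,0],[0,0,0],0.0878],[[0.016,0,0],[0,0,0],0.0878],[[0.01,0,0],[0,0,0],0.0878],[[0,0,0],[0,0,0],0.0878],[[0,0,0],[0,0,0],0.0878]]'
python3 - <<'E'
from h import *
d=cam("wrist"); save(d["img"],"f_w.png")
plan([533,221,48],down(np.radians(-3.6)))
E
```

```text
t: 3.88
ee_pos: [531.9, 220.0, 46.7]
orientation: [1.253, 1.18, -1.258]
ft_force: [-0.6, -0.1, 0.4]
width: 87.7
turn [-0.0002  0.001   0.0018] rows>=0.0 shift after turn [-0.0008  0.0007 -0.0009] rows>=0.0 shift w/o turn [-0.0008  0.0007 -0.0009]
```

View pics/f_w.png

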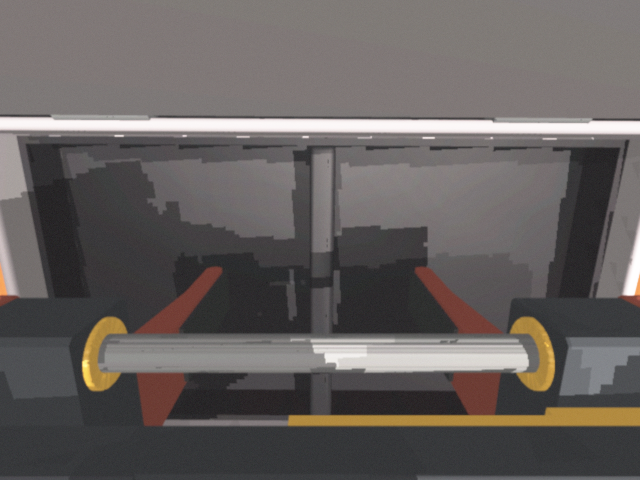

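Fingers straddle the grip wall centrally, wall at u≈320. Closing the jaws.

```bash
python3 -m crank '[[[0,0,0],[0,0,0],0.0],[[0,0,0],[0,0,0],0.0],[[0,0,0],[0,0,0],0.0],[[0,0,0],[0,0,0],0.0],[[0,0,0],[0,0,0],0.0],[[0,0,0],[0,0,0],0.0],[[0,0,0],[0,0,0],0.0],[[0,0,0],[0,0,0],0.0]]'
python3 - <<'E'
from h import *
p,r,o=pose();print(p,r.round(4).tolist(),o["width"],o["ft_force"],o["moment"])
E
```

```text
t: 4.6
ee_pos: [531.1, 219.7, 45.6]
orientation: [1.252, 1.18, -1.259]
ft_force: [0.6, 0.9, 0.1]
width: 37.9
[531.05173129 219.73019866  45.64488409] [[-0.0042, 0.998, -0.063], [-0.0018, -0.063, -0.998], [-1.0, -0.0041, 0.0021]] 37.873819513195365 [0.55028197 0.93989846 0.05257878] [-0.11324594  0.04914228 -0.00776178]
```

```bash
python3 -m crank '[[[0,0,0],[0,0,0],0.0],[[0,0,0],[0,0,0],0.0],[[0,0,0],[0,0,0],0.0],[[0,0,0],[0,0,0],0.0],[[0,0,0],[0,0,0],0.0],[[0,0,0],[0,0,0],0.0],[[0,0,0],[0,0,0],0.0],[[0,0,0],[0,0,0],0.0]]'
python3 - <<'E'
from h import *
p,r,o=pose();print(p,r.round(4).tolist(),o["width"],o["ft_force"],o["moment"])
E
```

```text
t: 5.27
ee_pos: [531.3, 219.7, 45.7]
orientation: [1.252, 1.18, -1.259]
ft_force: [0.0, 0.3, -0.3]
width: 10.0
[531.26186345 219.74218335  45.66990005] [[-0.0038, 0.998, -0.0629], [-0.0017, -0.0629, -0.998], [-1.0, -0.0037, 0.0019]] 9.958022842348035 [ 0.01125714  0.29355136 -0.34229876] [-0.10874048 -0.29212554 -0.03731968]
```

```bash
python3 -m crank '[[[-0.002,0,0],[0,0,0],0.0],[[-0.005,0,0],[0,0,0],0.0],[[-0.007,0,0],[0,0,0],0.0],[[-0.009,0,0],[0,0,0],0.0],[[-0.01,0,0],[0,0,0],0.0],[[-0.01,0,0],[0,0,0],0.0],[[-0.01,0,0],[0,0,0],0.0],[[0,0,0],[0,0,0],0.0]]'
python3 - <<'E'
from h import *
p,r,o=pose();print(p,o["width"],o["ft_force"],o["moment"])
d=cam("wrist"); save(d["img"],"g_w.png")
d=cam("scene"); save(d["img"],"g_s.png",(280,80,480,260),3)
E
```

```text
t: 5.93
ee_pos: [532.8, 220.4, 101.4]
orientation: [1.255, 1.179, -1.256]
ft_force: [0.1, -0.4, -2.6]
width: 9.8
[532.76694182 220.42272337 101.39972684] 9.76845078099127 [ 0.14312971 -0.36388529 -2.6243969 ] [-0.02549919  0.03097624 -0.01818675]
```

View pics/g_s.png

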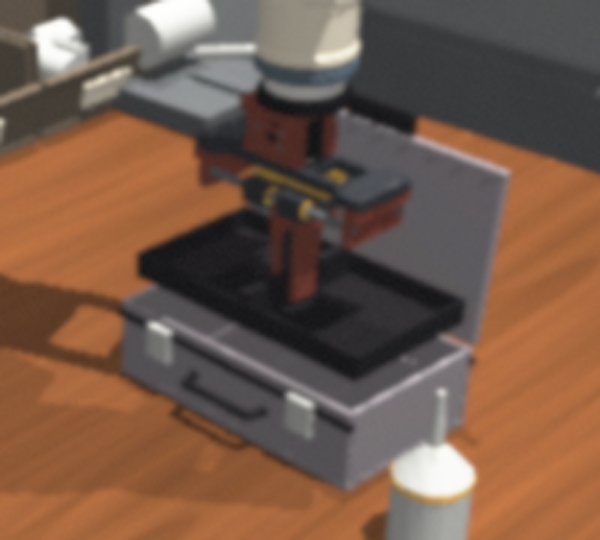

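The tray is up, level, about 20 mm above the rim. Moving it right.

```bash
python3 -m crank '[[[0,0,0.01],[0,0,0],0.0],[[0,0,0.022],[0,0,0],0.0],[[0,0,0.032],[0,0,0],0.0],[[0,0,0.032],[0,0,0],0.0],[[0,0,0.032],[0,0,0],0.0],[[0,0,0.032],[0,0,0],0.0],[[0,0,0.02],[0,0,0],0.0],[[0,0,0.01],[0,0,0],0.0]]'
python3 -m crank '[[[0.01,0,0],[0,0,0],0.0],[[0.02,0,0],[0,0,0],0.0],[[0.02,0,0],[0,0,0],0.0],[[0.02,0,0],[0,0,0],0.0],[[0.01,0,0],[0,0,0],0.0],[[0.006,0,0],[0,0,0],0.0],[[0.004,0,0],[0,0,0],0.0],[[0,0,0],[0,0,0],0.0]]'
python3 - <<'E'
from h import *
p,r,o=pose();print(p,o["width"],o["ft_force"],o["moment"])
d=cam("wrist"); save(d["img"],"h_w.png")
d=cam("scene"); save(d["img"],"h_s.png",(220,100,420,280),3)
E
```

```text
t: 6.7
ee_pos: [518.1, 27.4, 98.4]
orientation: [1.253, 1.18, -1.263]
ft_force: [0.3, -0.1, -3.0]
width: 9.9
t: 7.37
ee_pos: [518.8, 30.5, 8.5]
orientation: [1.251, 1.181, -1.259]
ft_force: [0.0, -0.3, -2.0]
width: 10.1
[518.8427206   30.49328541   8.51655246] 10.05601975292192 [ 0.04417959 -0.31274927 -2.03153261] [-0.05582883  0.03084909  0.00567846]
```

View pics/h_s.png

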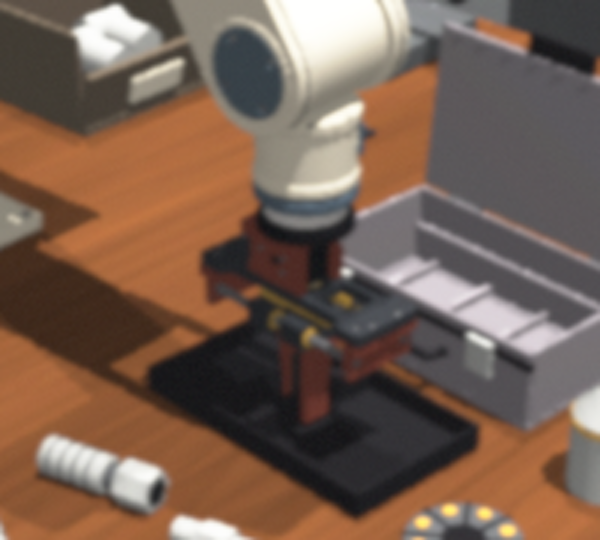

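```bash
python3 -m crank '[[[0.001,0,0],[0,0,0],0.0],[[0.001,0,0],[0,0,0],0.0],[[0,0,0],[0,0,0],0.0],[[0,0,0],[0,0,0],0.0],[[0,0,0],[0,0,0],0.06],[[0,0,0],[0,0,0],0.06],[[0,0,0],[0,0,0],0.06],[[0,0,0],[0,0,0],0.06]]'
python3 - <<'E'
from h import *
p,r,o=pose();print(p,r.round(4).tolist(),o["width"],o["ft_force"],o["moment"])
E
```

```text
t: 8.13
ee_pos: [519.2, 30.0, 7.2]
orientation: [1.252, 1.18, -1.259]
ft_force: [-0.7, -0.2, -1.3]
width: 33.2
[519.16864851  30.04849427   7.23270233] [[-0.0037, 0.998, -0.063], [-0.0017, -0.063, -0.998], [-1.0, -0.0036, 0.002]] 33.16364002095914 [-0.74928989 -0.16510546 -1.25233807] [-0.06071568 -0.00265751 -0.01135041]
```

```bash
python3 - <<'E'
from h import *
d=cam("top"); 
f=lambda u,v:(310+u/4-.375,190+v/4-.375)
for n,a,b,z in [("cA",(107,266),(134,415),15),("cB",(323,256),(268,393),15),("aA",(117,104),(136,208),13),("aB",(455,278),(447,382),13)]:
    A=px2w(d,*f(*a),z);B=px2w(d,*f(*b),z); v=A-B
    print(n,((A+B)/2).round(1),np.linalg.norm(v).round(1),"axis(from 2nd to 1st)",np.degrees(np.arctan2(v[1],v[0])).round(1))
save(d["img"],"i_t.png",(230,130,500,340),2.9)
E
```

```text
cA [ 465.6 -141.4   15. ] 103.5 axis(from 2nd to 1st) 11.2
cB [ 478.7 -261.1   15. ] 101.1 axis(from 2nd to 1st) -21.1
aA [ 592.3 -143.7   13. ] 72.8 axis(from 2nd to 1st) 11.2
aB [ 476.8 -367.8   13. ] 71.4 axis(from 2nd to 1st) -3.8
```

View pics/i_t.png

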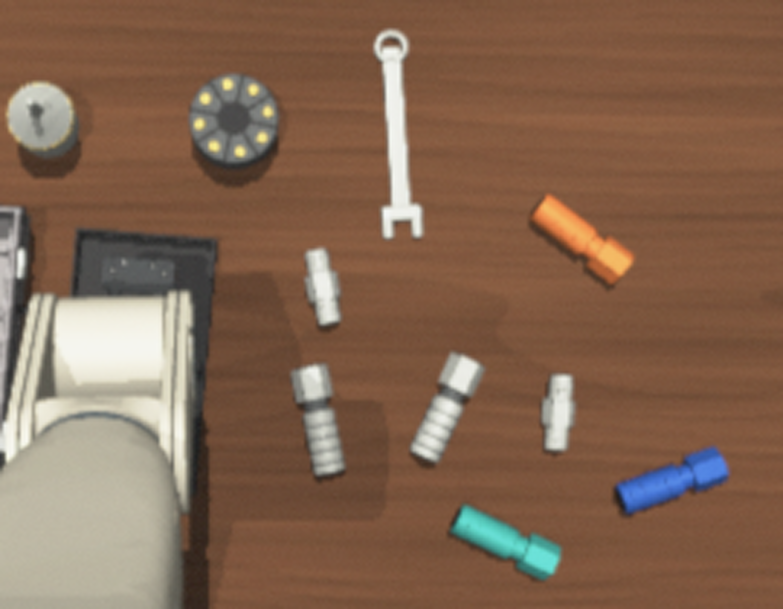

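```bash
python3 - <<'E'
from h import *
plan([465.6,-141.4,110],down(np.radians(-78.8)))
E
```

```text
turn [1.3123 0.0042 0.0019] rows>=10.5 shift after turn [-0.1028  0.1578  0.0858] rows>=5.0 shift w/o turn [-0.1023 -0.043   0.1747]
```

```bash
python3 -m crank '[[[-0.03,0,0],[0,0,0],0.06],[[-0.036,0,0],[0,0,0],0.06],[[-0.036,0,0],[0,0,0],0.06],[[0,-0.008,0.035],[0,0,0],0.06],[[0,-0.008,0.035],[0,0,0],0.06],[[0,-0.009,0.035],[0,0,0],0.06],[[0,-0.009,0.035],[0,0,0],0.06],[[0,-0.009,0.035],[0,0,0],0.06]]'
python3 -m crank '[[[0,0,0],[0.1193,0,0],0.06],[[0,0,0],[0.1193,0,0],0.06],[[0,0,0],[0.1193,0,0],0.06],[[0,0,0],[0.1193,0,0],0.06],[[0,0,0],[0.1193,0,0],0.06],[[0,0,0],[0.1193,0,0],0.06],[[0,0,0],[0.1193,0,0],0.06],[[0,0,0],[0.1193,0,0],0.06]]'
python3 -m crank '[[[0,0,0],[0.1193,0,0],0.06],[[0,0,0],[0.1193,0,0],0.06],[[0,0,0],[0.1193,0,0],0.06],[[0,0,0],[0,0,0],0.06],[[0,0,0],[0,0,0],0.06],[[0,0,0],[0,0,0],0.06],[[0,0,0],[0,0,0],0.06],[[0,0,0],[0,0,0],0.06]]'
python3 - <<'E'
from h import *
d=cam("wrist"); save(d["img"],"j_w.png")
print(w2px(d,[465.6,-141.4,15]).round(0))
plan([465.6,-141.4,10],down(np.radians(-78.8)))
E
```

```text
t: 8.85
ee_pos: [464.8, -143.1, 109.9]
orientation: [1.252, 1.18, -1.259]
ft_force: [0.8, -0.7, -0.0]
width: 59.7
t: 9.52
ee_pos: [465.4, -141.7, 109.6]
orientation: [1.907, 0.536, -1.916]
ft_force: [0.1, -0.3, 0.2]
width: 60.1
t: 10.18
ee_pos: [465.5, -141.7, 109.6]
orientation: [2.113, 0.208, -2.122]
ft_force: [0.2, -0.0, -0.4]
width: 60.1
[318. 238.]
turn [ 0.0012  0.0044 -0.0009] rows>=0.0 shift after turn [ 0.0996 -0.0003 -0.0002] rows>=2.4 shift w/o turn [ 0.0996 -0.0004 -0.0006]
```

View pics/j_w.png

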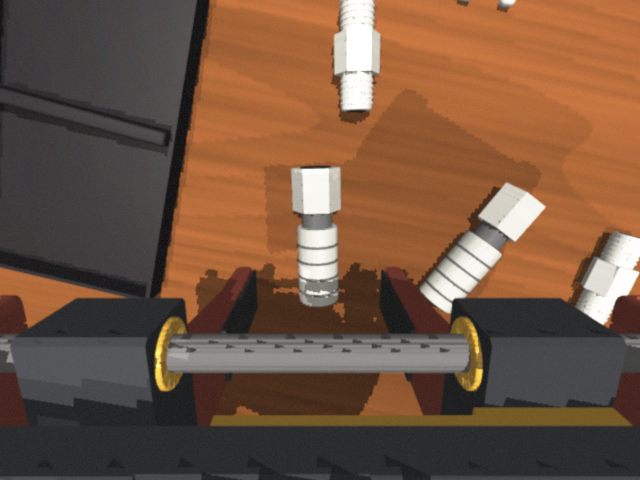

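The plain-steel coupling A (nut at (316,190), ferrule to (318,300)) lies centred between the jaws, along the fingers' gap. Descend and grip.

```bash
python3 -m crank '[[[0.03,0,0],[0,0.004,0],0.06],[[0.03,0,0],[0,0,0],0.06],[[0.025,0,0],[0,0,0],0.06],[[0.010,0,0],[0,0,0],0.06],[[0.0045,0,0],[0,0,0],0.0],[[0,0,0],[0,0,0],0.0],[[0,0,0],[0,0,0],0.0],[[0,0,0],[0,0,0],0.0]]'
python3 -m crank '[[[0,0,0],[0,0,0],0.0],[[0,0,0],[0,0,0],0.0],[[0,0,0],[0,0,0],0.0],[[-0.004,0,0],[0,0,0],0.0],[[-0.008,0,0],[0,0,0],0.0],[[-0.015,0,0],[0,0,0],0.0],[[-0.02,0,0],[0,0,0],0.0],[[0,0,0],[0,0,0],0.0]]'
python3 - <<'E'
from h import *
d=cam("wrist"); save(d["img"],"k_w.png")
p,r,o=pose();print(p,o["width"],o["ft_force"],o["moment"])
E
```

```text
t: 10.9
ee_pos: [466.3, -142.1, 11.2]
orientation: [2.12, 0.206, -2.116]
ft_force: [-0.0, -0.5, -0.1]
width: 37.0
t: 11.57
ee_pos: [467.1, -142.4, 60.0]
orientation: [2.122, 0.205, -2.113]
ft_force: [1.0, 0.8, -2.3]
width: 29.7
[ 466.67945379 -142.27217402   58.79626852] 29.87000756572652 [ 0.42101517 -0.71709658 -2.49286051] [-0.04374008  0.1488999   0.026014  ]
```

View pics/k_w.png

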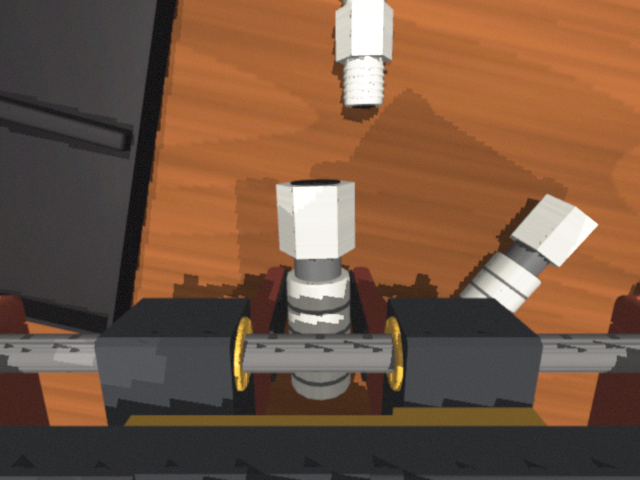

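```bash
python3 -m crank '[[[-0.025,0,0],[-0.119,0,0],0.0],[[-0.025,0,0],[-0.119,0,0],0.0],[[-0.015,0,0],[-0.119,0,0],0.0],[[0,0,0],[-0.119,0,0],0.0],[[0,0,0],[-0.119,0,0],0.0],[[0,0,0],[-0.119,0,0],0.0],[[0,0,0],[-0.119,0,0],0.0],[[0,0,0],[-0.119,0,0],0.0]]'
python3 -m crank '[[[0,0,0],[-0.119,0,0],0.0],[[0,0,0],[-0.119,0,0],0.0],[[0,0,0],[-0.119,0,0],0.0],[[0,0,-0.02],[0,0,0],0.0],[[0,0,-0.035],[0,0,0],0.0],[[0,0,-0.035],[0,0,0],0.0],[[0,0,-0.035],[0,0,0],0.0],[[0,0,-0.035],[0,0,0],0.0]]'
python3 - <<'E'
from h import *
print(pose()[2]["width"])
plan([468.3,224.6,130],down(np.radians(-3.65)))
E
```

```text
t: 12.28
ee_pos: [465.1, -141.7, 121.5]
orientation: [1.509, 0.981, -1.51]
ft_force: [0.3, 0.2, 0.2]
width: 0.4
t: 12.95
ee_pos: [475.6, 19.3, 121.4]
orientation: [1.257, 1.176, -1.259]
ft_force: [1.0, 0.5, 0.4]
width: 0.3
0.3365712219144282
turn [-0.0033  0.0011  0.0004] rows>=0.0 shift after turn [-0.0086 -0.0204 -0.2044] rows>=4.9 shift w/o turn [-0.0088 -0.021  -0.2044]
```

The grip slackened and the coupling dropped. Checking where it went.

```bash
python3 - <<'E'
from h import *
d=cam("top"); save(d["img"],"l_t.png",(230,130,500,340),2.9)
d=cam("scene"); save(d["img"],"l_s.png",(60,160,460,420),2)
E
```

```text
(no output)
```

View pics/l_t.png

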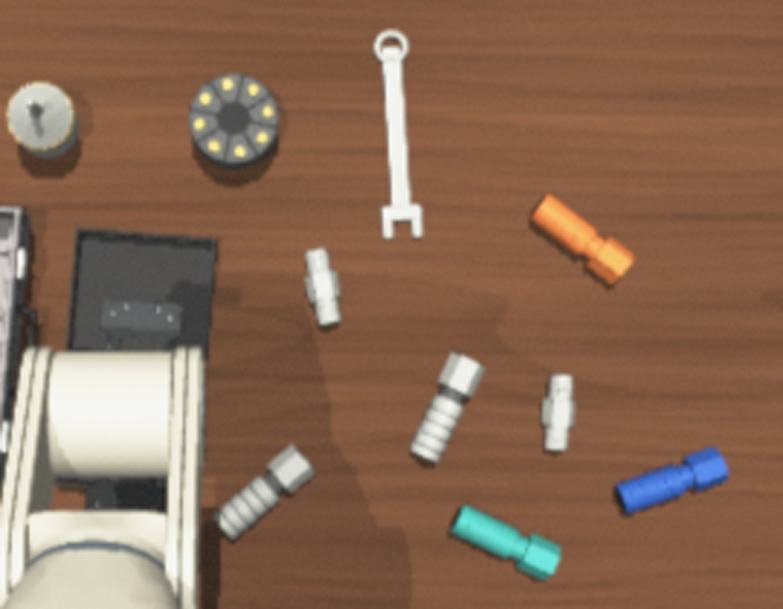

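View pics/l_s.png

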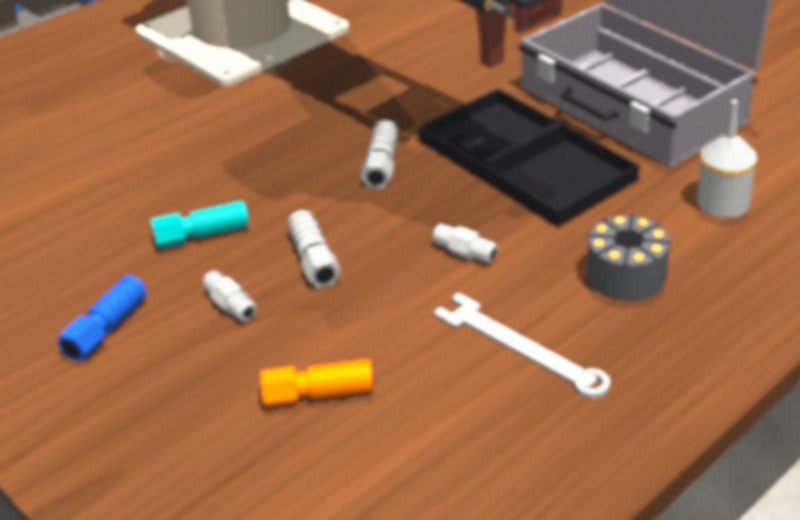

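```bash
python3 - <<'E'
from h import *
d=cam("top"); save(d["img"],"m_t.png",(295,275,345,325),10)
f=lambda u,v:(230+u/2.9-.3,130+v/2.9-.3)
A=px2w(d,*f(303,458),15);B=px2w(d,*f(227,527),15);v=A-B
print(((A+B)/2).round(1),np.linalg.norm(v).round(1),np.degrees(np.arctan2(v[1],v[0])).round(1))
E
```

```text
[397.  -91.5  15. ] 96.7 -46.8
```

View pics/m_t.png

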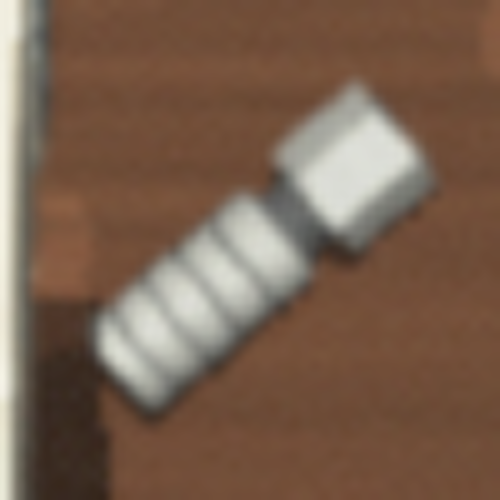

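```bash
python3 - <<'E'
from h import *
d=cam("top")
A=px2w(d,334.05,287.75,15);B=px2w(d,307.05,312.05,15);v=A-B
c=(A+B)/2;an=np.degrees(np.arctan2(v[1],v[0]))
print(c.round(1),np.linalg.norm(v).round(1),an.round(1))
plan([c[0],c[1],110],down(np.radians(an+90)))
E
```

```text
[395.9 -90.1  15. ] 99.2 -47.1
turn [-0.8128  0.0009  0.0011] rows>=6.5 shift after turn [ 0.0114 -0.1325  0.0253] rows>=3.2 shift w/o turn [ 0.0116 -0.0727  0.1136]
```

```bash
python3 -m crank '[[[0,-0.018,0.028],[0,0,0],0.05],[[0,-0.018,0.028],[0,0,0],0.05],[[0,-0.018,0.028],[0,0,0],0.05],[[0,-0.0187,0.0296],[0,0,0],0.05],[[0,0,0],[-0.116,0,0],0.05],[[0,0,0],[-0.116,0,0],0.05],[[0,0,0],[-0.116,0,0],0.05],[[0,0,0],[-0.116,0,0],0.05]]'
python3 -m crank '[[[0,0,0],[-0.116,0,0],0.05],[[0,0,0],[-0.116,0,0],0.05],[[0,0,0],[-0.117,0,0],0.05],[[0.01,0,0],[0,0,0],0.05],[[0,0,0],[0,0,0],0.05],[[0,0,0],[0,0,0],0.05],[[0,0,0],[0,0,0],0.05],[[0,0,0],[0,0,0],0.05]]'
python3 - <<'E'
from h import *
d=cam("wrist"); save(d["img"],"n_w.png")
print(w2px(d,[395.9,-90.1,15]).round(0))
plan([395.9,-90.1,10],down(np.radians(42.9)))
E
```

```text
t: 13.82
ee_pos: [395.3, -92.2, 121.9]
orientation: [0.908, 1.372, -0.91]
ft_force: [-0.1, 0.3, -0.6]
width: 48.9
t: 14.48
ee_pos: [395.9, -91.0, 112.2]
orientation: [0.644, 1.473, -0.645]
ft_force: [-0.6, -0.3, 0.2]
width: 49.8
[320. 238.]
turn [-0.0028  0.0009  0.0006] rows>=0.0 shift after turn [ 0.1023  0.0005 -0.0007] rows>=2.5 shift w/o turn [ 0.1023  0.0006 -0.0007]
```

View pics/n_w.png

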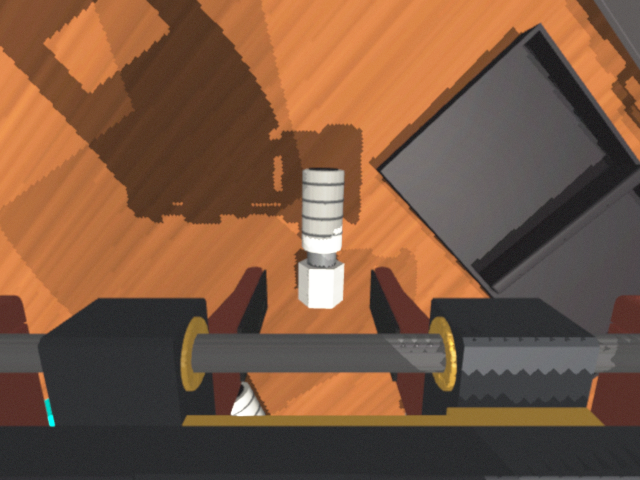

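Coupling A is centred again at (322,237). Grip.

```bash
python3 -m crank '[[[0.03,0,0],[-0.003,0,0],0.05],[[0.03,0,0],[0,0,0],0.05],[[0.025,0,0],[0,0,0],0.05],[[0.012,0,0],[0,0,0],0.05],[[0.005,0,0],[0,0,0],0.0],[[0,0,0],[0,0,0],0.0],[[0,0,0],[0,0,0],0.0],[[0,0,0],[0,0,0],0.0]]'
python3 -m crank '[[[0,0,0],[0,0,0],0.0],[[0,0,0],[0,0,0],0.0],[[0,0,0],[0,0,0],0.0],[[-0.004,0,0],[0,0,0],0.0],[[-0.012,0,0],[0,0,0],0.0],[[-0.025,0,0],[0,0,0],0.0],[[-0.03,0,0],[0,0,0],0.0],[[-0.03,0,0],[0,0,0],0.0]]'
python3 -m crank '[[[0,0,0],[0.116,0,0],0.0],[[0,0,0],[0.116,0,0],0.0],[[0,0,0],[0.116,0,0],0.0],[[0,0,0],[0.116,0,0],0.0],[[0,0,0],[0.116,0,0],0.0],[[0,0,0],[0.116,0,0],0.0],[[0,0,0],[0.116,0,0],0.0],[[0,0,0],[0,0,0],0.0]]'
python3 - <<'E'
from h import *
print(pose()[0],pose()[2]["width"])
plan([468.3,224.6,130],down(np.radians(-3.65)))
E
```

```text
t: 15.2
ee_pos: [396.5, -90.9, 10.9]
orientation: [0.641, 1.472, -0.642]
ft_force: [-0.2, -1.2, -1.6]
width: 29.4
t: 15.87
ee_pos: [394.9, -90.4, 112.0]
orientation: [0.641, 1.476, -0.643]
ft_force: [1.0, -0.3, -2.1]
width: 29.2
t: 16.53
ee_pos: [395.6, -90.6, 111.3]
orientation: [1.257, 1.177, -1.259]
ft_force: [0.2, 0.7, -3.0]
width: 29.2
[395.57233402 -90.56744042 111.2780923 ] 29.24326062664949
turn [-0.0028  0.001   0.0002] rows>=0.0 shift after turn [-0.0187  0.0525 -0.3192] rows>=7.8 shift w/o turn [-0.019   0.0516 -0.3193]
```

```bash
python3 -m crank '[[[0,0.004,-0.02],[0,0,0],0.0],[[0,0.007,-0.038],[0,0,0],0.0],[[0,0.007,-0.04],[0,0,0],0.0],[[0,0.007,-0.04],[0,0,0],0.0],[[0,0.007,-0.04],[0,0,0],0.0],[[0,0.007,-0.04],[0,0,0],0.0],[[0,0.007,-0.04],[0,0,0],0.0],[[0,0.004,-0.038],[0,0,0],0.0]]'
python3 -m crank '[[[0,0.001,-0.023],[-0.003,0,0],0.0],[[0,0,0],[0,0,0],0.0],[[0,0,0],[0,0,0],0.0],[[0,0,0],[0,0,0],0.0],[[0,0,0],[0,0,0],0.0],[[0,0,0],[0,0,0],0.0],[[0,0,0],[0,0,0],0.0],[[0,0,0],[0,0,0],0.0]]'
python3 - <<'E'
from h import *
print(pose()[0],pose()[2]["width"])
plan([468.3,224.6,15],down(np.radians(-3.65)))
d=cam("wrist"); save(d["img"],"o_w.png")
t=cam("top"); save(t["img"],"o_t.png",(130,170,270,320),4)
def L(x,y,z):
    a=P([532.2,220.5,np.radians(86.35)],(x,y)); return [*a,z]
for x,y,z in [(-75,-130,72),(75,-130,72),(75,130,72),(-75,130,72),(62,-32,13),(62,32,13),(62,96,13),(-62,32,13),(-62,96,13)]: print((x,y),w2px(d,L(x,y,z)).round(0))
E
```

```text
t: 17.2
ee_pos: [464.5, 204.0, 111.0]
orientation: [1.251, 1.18, -1.252]
ft_force: [0.3, -0.4, -2.1]
width: 29.0
t: 17.87
ee_pos: [466.7, 223.8, 110.8]
orientation: [1.253, 1.18, -1.254]
ft_force: [0.8, 0.6, -1.6]
width: 29.4
[466.67905222 223.81718331 110.7953486 ] 29.444687060297774
turn [0.0034 0.001  0.0002] rows>=0.0 shift after turn [ 0.0958  0.0016 -0.0009] rows>=2.3 shift w/o turn [ 0.0958  0.0016 -0.001 ]
(-75, -130) [623. 374.]
(75, -130) [683. 130.]
(75, 130) [200. 129.]
(-75, 130) [219. 373.]
(62, -32) [457. 152.]
(62, 32) [367. 152.]
(62, 96) [276. 152.]
(-62, 32) [361. 313.]
(-62, 96) [280. 313.]
```

View pics/o_w.png

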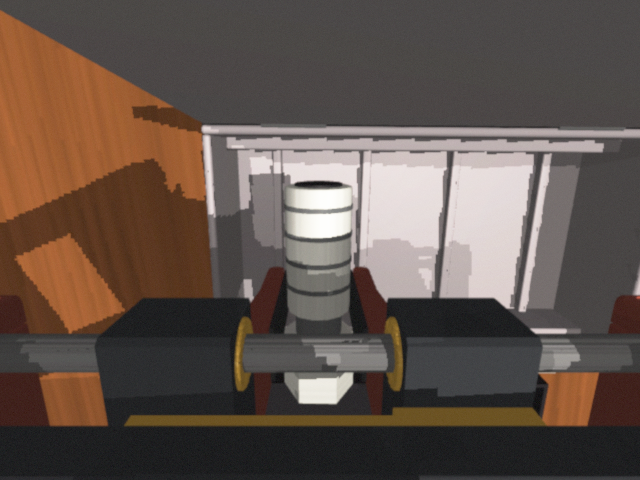

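View pics/o_t.png

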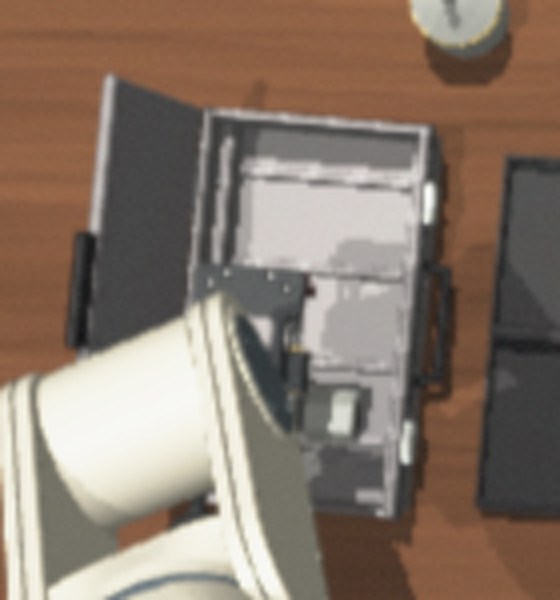

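```bash
python3 -m crank '[[[0.015,0.002,0],[0.003,0,0],0.0],[[0.025,0,0],[0,0,0],0.0],[[0.025,0,0],[0,0,0],0.0],[[0.015,0,0],[0,0,0],0.0],[[0.008,0,0],[0,0,0],0.0],[[0.004,0,0],[0,0,0],0.0],[[0.002,0,0],[0,0,0],0.0],[[0,0,0],[0,0,0],0.0]]'
python3 - <<'E'
from h import *
p,r,o=pose();print(p,o["width"],o["ft_force"])
E
```

```text
t: 18.63
ee_pos: [469.0, 224.5, 17.0]
orientation: [1.255, 1.178, -1.255]
ft_force: [-0.1, -0.5, -2.2]
width: 29.1
[469.0114846  224.49246876  17.02623798] 29.096892143567093 [-0.11049169 -0.47038292 -2.17426763]
```

```bash
python3 -m crank '[[[0.001,0,0],[0,0,0],0.0],[[0,0,0],[0,0,0],0.0],[[0,0,0],[0,0,0],0.045],[[0,0,0],[0,0,0],0.045],[[0,0,0],[0,0,0],0.045],[[0,0,0],[0,0,0],0.045],[[-0.01,0,0],[0,0,0],0.045],[[-0.03,0,0],[0,0,0],0.045]]'
python3 -m crank '[[[-0.04,0,0],[0,0,0],0.05],[[-0.04,0,0],[0,0,0],0.05],[[0,0,0.035],[0,0,0],0.05],[[0,0,0.035],[0,0,0],0.05],[[0,0,0.035],[0,0,0],0.05],[[0,0,0.035],[0,0,0],0.05],[[0,0,0.035],[0,0,0],0.05],[[0,0,0.035],[0,0,0],0.05]]'
python3 - <<'E'
from h import *
t=cam("top"); save(t["img"],"p_t.png",(150,170,280,320),4)
save(t["img"],"p_t2.png",(310,190,500,340),4)
E
```

```text
t: 19.3
ee_pos: [466.2, 223.3, 53.8]
orientation: [1.249, 1.181, -1.261]
ft_force: [-1.1, 0.6, 0.5]
width: 44.5
t: 19.97
ee_pos: [455.3, 13.4, 136.8]
orientation: [1.254, 1.178, -1.254]
ft_force: [0.3, 0.6, -0.7]
width: 49.9
```

View pics/p_t.png

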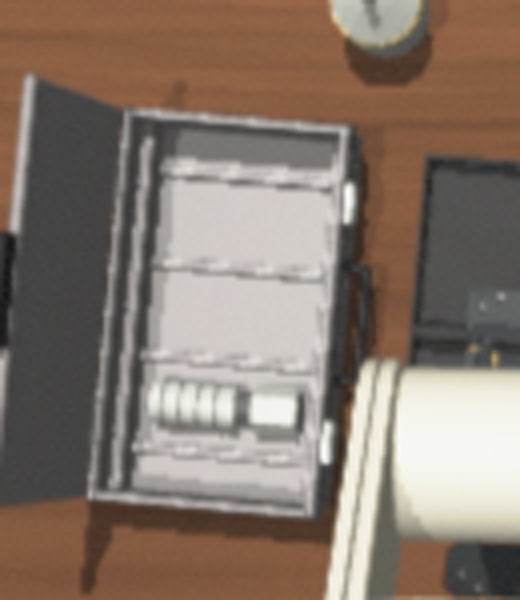

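View pics/p_t2.png

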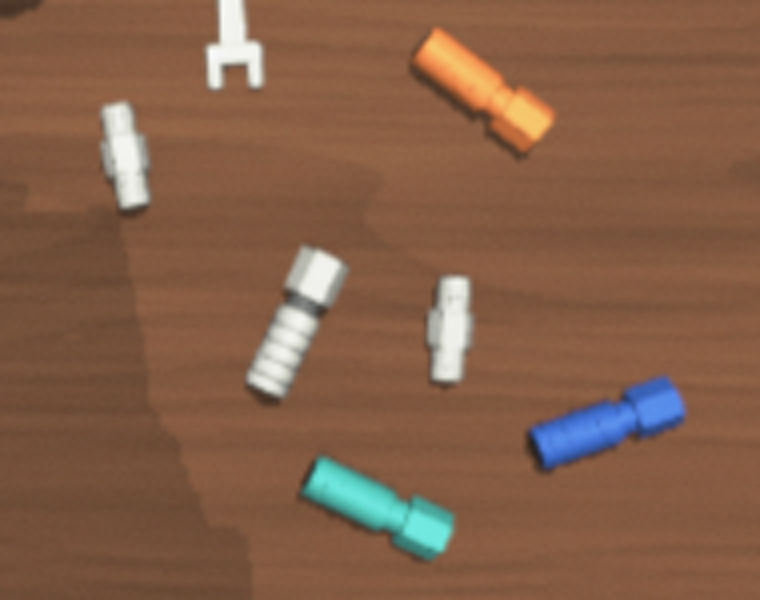

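Coupling A lies flat in lane 2 at (225,405) of the crop. Coupling B has not moved. Next: B, the plain-steel one at (384,271).

```bash
python3 - <<'E'
from h import *
plan([478.7,-261.1,110],down(np.radians(68.9)))
E
```

```text
turn [-1.2662  0.0023  0.0015] rows>=10.1 shift after turn [ 0.0267 -0.2434  0.1197] rows>=6.5 shift w/o turn [0.0274 0.0412 0.2681]
```

```bash
python3 -m crank '[[[0,0.006,0.038],[0,0,0],0.055],[[0,0.006,0.038],[0,0,0],0.055],[[0,0.006,0.038],[0,0,0],0.055],[[0,0.006,0.038],[0,0,0],0.055],[[0,0.006,0.038],[0,0,0],0.055],[[0,0.006,0.038],[0,0,0],0.055],[[0,0.005,0.04],[0,0,0],0.055],[[0,0,0],[-0.116,0,0],0.055]]'
python3 -m crank '[[[0,0,0],[-0.115,0,0],0.055],[[0,0,0],[-0.115,0,0],0.055],[[0,0,0],[-0.115,0,0],0.055],[[0,0,0],[-0.115,0,0],0.055],[[0,0,0],[-0.115,0,0],0.055],[[0,0,0],[-0.115,0,0],0.055],[[0,0,0],[-0.115,0,0],0.055],[[0,0,0],[-0.115,0,0],0.055]]'
python3 -m crank '[[[0.015,0,0],[-0.115,0,0],0.055],[[0.012,0,0],[-0.115,0,0],0.055],[[0,0,0],[0,0,0],0.055],[[0,0,0],[0,0,0],0.055],[[0,0,0],[0,0,0],0.055],[[0,0,0],[0,0,0],0.055],[[0,0,0],[0,0,0],0.055],[[0,0,0],[0,0,0],0.055]]'
python3 - <<'E'
from h import *
d=cam("wrist"); save(d["img"],"q_w.png")
print(w2px(d,[478.7,-261.1,15]).round(0))
plan([478.7,-261.1,10],down(np.radians(68.9)))
E
```

```text
t: 20.68
ee_pos: [481.2, -261.5, 137.6]
orientation: [1.171, 1.226, -1.172]
ft_force: [0.2, 0.8, 0.2]
width: 55.1
t: 21.35
ee_pos: [479.8, -255.1, 136.9]
orientation: [0.462, 1.52, -0.464]
ft_force: [-0.6, -0.2, 0.4]
width: 54.8
t: 22.02
ee_pos: [480.1, -255.3, 109.8]
orientation: [0.288, 1.551, -0.29]
ft_force: [-0.1, 0.2, 0.4]
width: 55.1
[310. 241.]
turn [0.0005 0.0008 0.0011] rows>=0.0 shift after turn [ 0.0996 -0.0059  0.0009] rows>=2.4 shift w/o turn [ 0.0996 -0.0058  0.0008]
```

View pics/q_w.png

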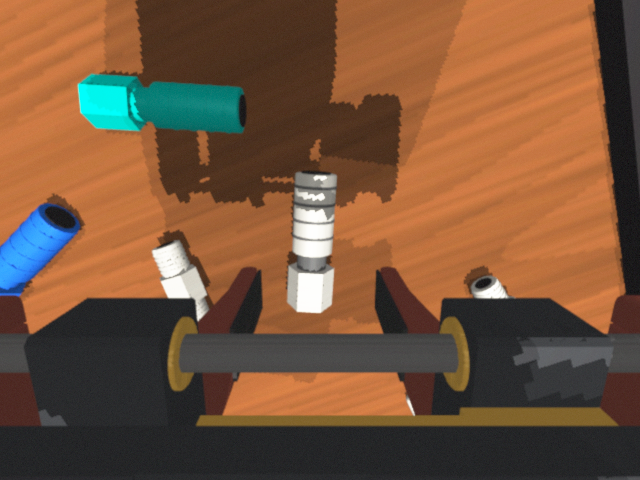

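Coupling B at (314,242) is plain steel, aligned, and a few mm to the left. Correct and grip.

```bash
python3 -m crank '[[[0.03,-0.004,0.001],[0,0,0],0.055],[[0.03,0,0],[0,0,0],0.055],[[0.025,0,0],[0,0,0],0.055],[[0.0105,0,0],[0,0,0],0.055],[[0.004,0,0],[0,0,0],0.0],[[0,0,0],[0,0,0],0.0],[[0,0,0],[0,0,0],0.0],[[0,0,0],[0,0,0],0.0]]'
python3 -m crank '[[[0,0,0],[0,0,0],0.0],[[0,0,0],[0,0,0],0.0],[[0,0,0],[0,0,0],0.0],[[-0.004,0,0],[0,0,0],0.0],[[-0.012,0,0],[0,0,0],0.0],[[-0.025,0,0],[0,0,0],0.0],[[-0.03,0,0],[0,0,0],0.0],[[-0.03,0,0],[0,0,0],0.0]]'
python3 -m crank '[[[0,0,0],[0.1155,0,0],0.0],[[0,0,0],[0.1155,0,0],0.0],[[0,0,0],[0.1155,0,0],0.0],[[0,0,0],[0.1155,0,0],0.0],[[0,0,0],[0.1155,0,0],0.0],[[0,0,0],[0.1155,0,0],0.0],[[0,0,0],[0.1155,0,0],0.0],[[0,0,0],[0.1155,0,0],0.0]]'
python3 -m crank '[[[0,0,0],[0.1155,0,0],0.0],[[0,0,0],[0.1155,0,0],0.0],[[0,0,0],[0.1155,0,0],0.0],[[0,0,-0.03],[0,0,0],0.0],[[0,0,-0.038],[0,0,0],0.0],[[0,0,-0.038],[0,0,0],0.0],[[0,0,-0.038],[0,0,0],0.0],[[0,0,-0.038],[0,0,0],0.0]]'
python3 - <<'E'
from h import *
print(pose()[0],pose()[2]["width"],pose()[2]["ft_force"])
plan([533,220.5,112],down(np.radians(-3.65)))
E
```

```text
t: 22.73
ee_pos: [480.2, -259.9, 11.0]
orientation: [0.287, 1.549, -0.289]
ft_force: [1.4, -0.3, -0.5]
width: 32.0
t: 23.4
ee_pos: [478.3, -258.7, 111.9]
orientation: [0.288, 1.554, -0.288]
ft_force: [0.1, -0.3, -2.9]
width: 29.2
t: 24.07
ee_pos: [478.8, -259.0, 111.3]
orientation: [1.004, 1.326, -1.006]
ft_force: [0.0, -0.6, -3.5]
width: 29.0
t: 24.73
ee_pos: [490.8, -76.1, 111.2]
orientation: [1.258, 1.176, -1.259]
ft_force: [1.2, -0.4, -3.7]
width: 29.5
[490.82051959 -76.05891584 111.18460154] 29.463687380373116 [ 1.22120522 -0.43191753 -3.6942195 ]
turn [-0.0039  0.0009  0.0003] rows>=0.0 shift after turn [-0.0008  0.0232 -0.2986] rows>=7.2 shift w/o turn [-0.0011  0.0221 -0.2987]
```

```bash
python3 -m crank '[[[0,0.003,-0.038],[-0.004,0,0],0.0],[[0,0.003,-0.038],[0,0,0],0.0],[[0,0.003,-0.038],[0,0,0],0.0],[[0,0.003,-0.038],[0,0,0],0.0],[[0,0.003,-0.038],[0,0,0],0.0],[[0,0.003,-0.038],[0,0,0],0.0],[[0,0.002,-0.038],[0,0,0],0.0],[[0,0.002,-0.03],[0,0,0],0.0]]'
python3 -m crank '[[[0,0,0],[0,0,0],0.0],[[0,0,0],[0,0,0],0.0],[[0,0,0],[0,0,0],0.0],[[0,0,0],[0,0,0],0.0],[[0,0,0],[0,0,0],0.0],[[0,0,0],[0,0,0],0.0],[[0,0,0],[0,0,0],0.0],[[0,0,0],[0,0,0],0.0]]'
python3 - <<'E'
from h import *
print(pose()[0],pose()[2]["width"])
plan([533,220.5,16],down(np.radians(-3.65)))
d=cam("wrist"); save(d["img"],"r_w.png")
E
```

```text
t: 25.4
ee_pos: [531.8, 219.1, 111.0]
orientation: [1.254, 1.179, -1.255]
ft_force: [0.1, -0.1, -4.0]
width: 29.6
t: 26.07
ee_pos: [532.2, 215.7, 110.3]
orientation: [1.255, 1.178, -1.257]
ft_force: [0.7, 0.9, -2.8]
width: 29.4
[532.19041242 215.74764572 110.27265285] 29.44279549055585
turn [-0.      0.001   0.0002] rows>=0.0 shift after turn [ 0.0943  0.0005 -0.0048] rows>=2.3 shift w/o turn [ 0.0943  0.0005 -0.0049]
```

View pics/r_w.png

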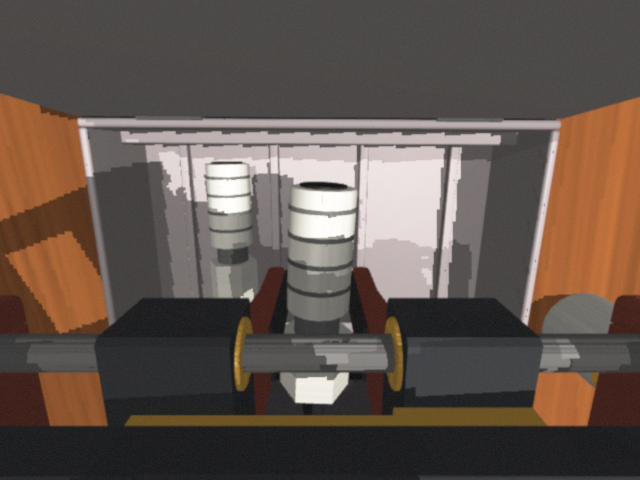

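Coupling B is over lane 1, midway between the ribs at u=275 and 362. Lower it.

```bash
python3 -m crank '[[[0.015,0.0005,-0.0045],[0,0,0],0.0],[[0.025,0,0],[0,0,0],0.0],[[0.025,0,0],[0,0,0],0.0],[[0.015,0,0],[0,0,0],0.0],[[0.008,0,0],[0,0,0],0.0],[[0.004,0,0],[0,0,0],0.0],[[0.002,0,0],[0,0,0],0.0],[[0,0,0],[0,0,0],0.0]]'
python3 - <<'E'
from h import *
p,r,o=pose();print(p,o["width"],o["ft_force"])
E
```

```text
t: 26.78
ee_pos: [533.3, 220.8, 16.7]
orientation: [1.255, 1.178, -1.255]
ft_force: [0.7, -0.3, -3.0]
width: 29.1
[533.26205428 220.81719982  16.68015118] 29.115299467111228 [ 0.68863613 -0.33256033 -3.04344702]
```

```bash
python3 -m crank '[[[0.001,0,0],[0,0,0],0.0],[[0,0,0],[0,0,0],0.0],[[0,0,0],[0,0,0],0.042],[[0,0,0],[0,0,0],0.042],[[0,0,0],[0,0,0],0.042],[[0,0,0],[0,0,0],0.042],[[-0.01,0,0],[0,0,0],0.042],[[-0.03,0,0],[0,0,0],0.042]]'
python3 -m crank '[[[-0.04,0,0],[0,0,0],0.06],[[-0.04,0,0],[0,0,0],0.06],[[0,0,0.02],[0,0,0],0.06],[[0,0,0.035],[0,0,0],0.06],[[0,0,0.035],[0,0,0],0.06],[[0,0,0.035],[0,0,0],0.06],[[0,0,0.035],[0,0,0],0.06],[[0,0,0.03],[0,0,0],0.06]]'
python3 - <<'E'
from h import *
t=cam("top"); save(t["img"],"s_t.png",(150,170,350,320),4)
d=cam("wrist"); save(d["img"],"s_w.png")
plan([519.2,30,7.2],down(np.radians(-3.65)))
E
```

```text
t: 27.45
ee_pos: [530.3, 219.7, 52.9]
orientation: [1.25, 1.181, -1.262]
ft_force: [-0.6, -1.1, 0.3]
width: 41.9
t: 28.12
ee_pos: [520.6, 29.3, 136.3]
orientation: [1.255, 1.178, -1.255]
ft_force: [-0.2, -0.0, 0.7]
width: 60.2
turn [-0.003   0.0016 -0.0001] rows>=0.0 shift after turn [ 0.129  -0.0015 -0.0021] rows>=3.1 shift w/o turn [ 0.129  -0.0015 -0.0023]
```

View pics/s_t.png

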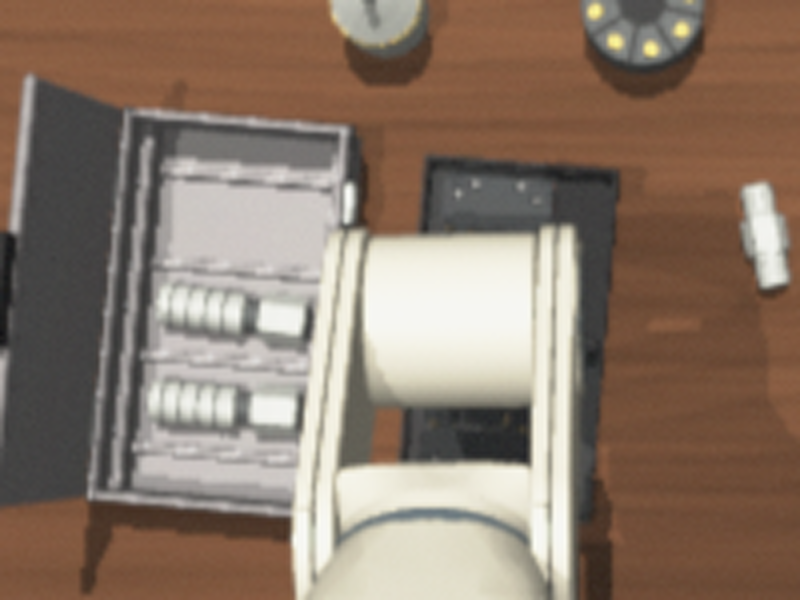

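View pics/s_w.png

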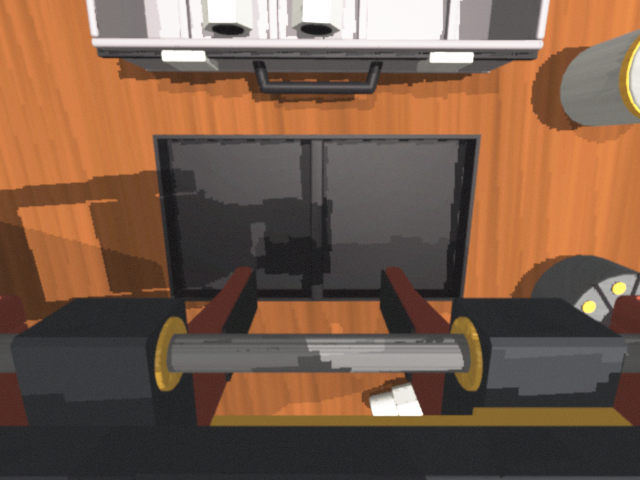

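Both couplings lie flat in lanes 1 and 2. The tray is where I left it. Re-grip it.

```bash
python3 -m crank '[[[0.03,-0.0015,-0.002],[-0.003,0,0],0.06],[[0.035,0,0],[0,0.001,0],0.06],[[0.035,0,0],[0,0,0],0.06],[[0.018,0,0],[0,0,0],0.06],[[0.008,0,0],[0,0,0],0.06],[[0.003,0,0],[0,0,0],0.06],[[0,0,0],[0,0,0],0.06],[[0,0,0],[0,0,0],0.06]]'
python3 - <<'E'
from h import *
plan([519.2,30,7.2],down(np.radians(-3.65)))
E
```

```text
t: 28.88
ee_pos: [520.6, 33.6, 7.6]
orientation: [1.254, 1.179, -1.251]
ft_force: [0.2, 0.2, 0.6]
width: 60.0
turn [ 0.0042 -0.0002 -0.0017] rows>=0.0 shift after turn [ 0.0004 -0.0012  0.0037] rows>=0.1 shift w/o turn [ 0.0003 -0.0012  0.0036]
```

```bash
python3 -m crank '[[[0,-0.001,0.003],[0.004,0,0],0.02],[[0,0,0],[0,0,0],0.02],[[0,0,0],[0,0,0],0.02],[[0,0,0],[0,0,0],0.02],[[0,0,0],[0,0,0],0.02],[[0,0,0],[0,0,0],0.02],[[0,0,0],[0,0,0],0.02],[[0,0,0],[0,0,0],0.02]]'
python3 -m crank '[[[0,0,0],[0,0,0],0.0],[[0,0,0],[0,0,0],0.0],[[0,0,0],[0,0,0],0.0],[[0,0,0],[0,0,0],0.0],[[0,0,0],[0,0,0],0.0],[[0,0,0],[0,0,0],0.0],[[0,0,0],[0,0,0],0.0],[[0,0,0],[0,0,0],0.0]]'
python3 - <<'E'
from h import *
p,r,o=pose();print(p,r.round(4).tolist(),o["width"],o["ft_force"],o["moment"])
E
```

```text
t: 29.55
ee_pos: [518.4, 30.3, 6.4]
orientation: [1.256, 1.179, -1.256]
ft_force: [0.4, 0.0, 0.1]
width: 19.8
t: 30.22
ee_pos: [518.4, 30.3, 6.4]
orientation: [1.256, 1.178, -1.256]
ft_force: [1.0, -0.8, -1.1]
width: 9.6
[518.4317774   30.29805969   6.36441723] [[-0.0001, 0.998, -0.0637], [0.0, -0.0637, -0.998], [-1.0, -0.0001, -0.0]] 9.647727677323472 [ 0.99038302 -0.785094   -1.12026539] [-0.01588806 -0.07910375  0.00219657]
```

```bash
python3 -m crank '[[[-0.003,0,0],[0,0,0],0.0],[[-0.007,0,0],[0,0,0],0.0],[[-0.013,0,0],[0,0,0],0.0],[[-0.018,0,0],[0,0,0],0.0],[[-0.018,0,0],[0,0,0],0.0],[[-0.018,0,0],[0,0,0],0.0],[[-0.013,0,0],[0,0,0],0.0],[[-0.005,0,0],[0,0,0],0.0]]'
python3 -m crank '[[[0,0,-0.012],[0,0,0],0.0],[[0,0,-0.026],[0,0,0],0.0],[[0,0,-0.035],[0,0,0],0.0],[[0,0,-0.035],[0,0,0],0.0],[[0,0,-0.035],[0,0,0],0.0],[[0,0,-0.026],[0,0,0],0.0],[[0,0,-0.015],[0,0,0],0.0],[[0,0,-0.006],[0,0,0],0.0]]'
python3 -m crank '[[[0,0,0],[0,0,0],0.0],[[0,0,0],[0,0,0],0.0],[[0,0,0],[0,0,0],0.0],[[0,0,0],[0,0,0],0.0],[[0,0,0],[0,0,0],0.0],[[0,0,0],[0,0,0],0.0],[[0,0,0],[0,0,0],0.0],[[0,0,0],[0,0,0],0.0]]'
python3 - <<'E'
from h import *
p,r,o=pose();print(p,o["width"],o["ft_force"],o["moment"])
plan([531.5,220,46],down(np.radians(-3.6)))
d=cam("wrist"); save(d["img"],"u_w.png")
t=cam("top"); save(t["img"],"u_t.png",(130,170,270,320),4)
E
```

```text
t: 30.88
ee_pos: [519.3, 30.3, 103.7]
orientation: [1.257, 1.176, -1.254]
ft_force: [-0.0, -0.4, -2.5]
width: 9.6
t: 31.55
ee_pos: [529.9, 222.2, 100.6]
orientation: [1.254, 1.18, -1.255]
ft_force: [0.8, 0.2, -2.3]
width: 9.8
t: 32.22
ee_pos: [530.7, 219.6, 101.5]
orientation: [1.256, 1.178, -1.256]
ft_force: [-0.6, 0.1, -2.6]
width: 9.8
[530.66139191 219.61146258 101.48532214] 9.817223263980061 [-0.62946516  0.09179929 -2.63186948] [-0.05562512  0.05955296 -0.01938163]
turn [-0.0015 -0.0001 -0.    ] rows>=0.0 shift after turn [ 0.0555  0.0008 -0.0004] rows>=1.3 shift w/o turn [ 0.0555  0.0008 -0.0004]
```

View pics/u_w.png

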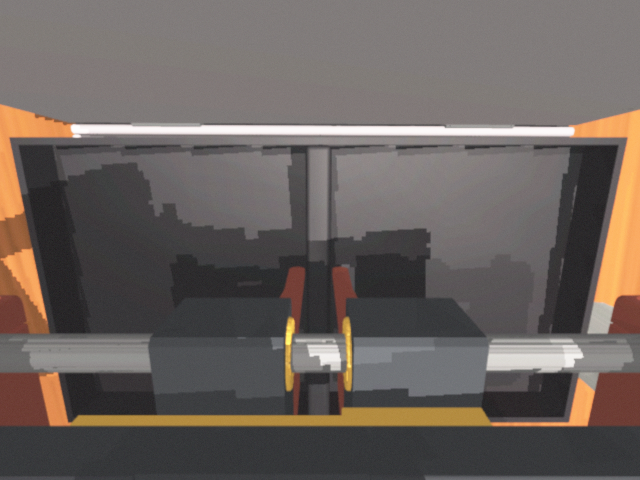

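View pics/u_t.png

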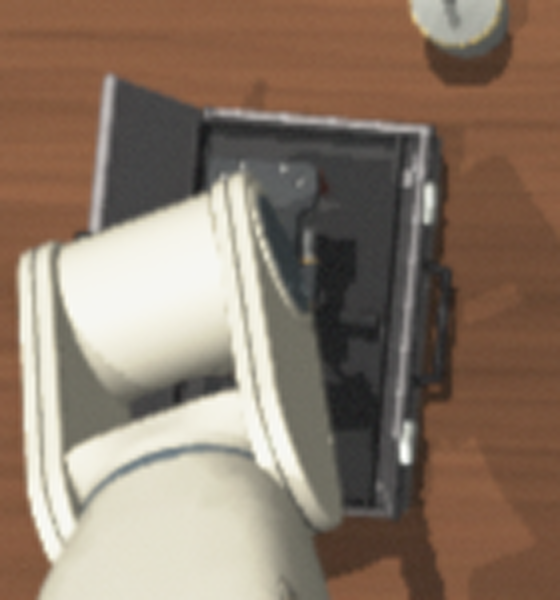

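```bash
python3 - <<'E'
import cv2,numpy as np
a=cv2.imread("pics/g_w.png");b=cv2.imread("pics/u_w.png")
v=np.vstack([a[100:290],b[100:290]]);cv2.imwrite("pics/v.png",v)
E
```

```text
(no output)
```

View pics/v.png

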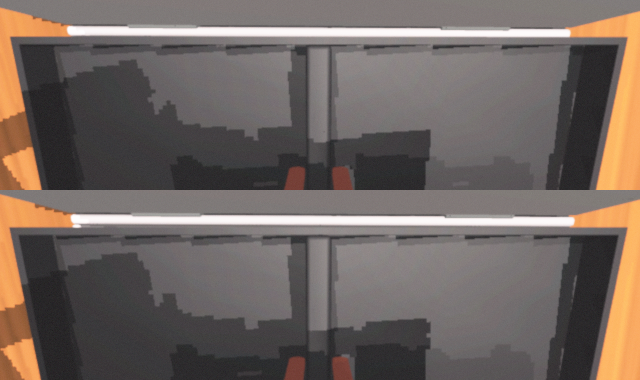

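Compared with the lift-out view, the case rim is 4 px right and 1.5 px up. That calls for +2 mm in tool y and −0.8 mm in z before lowering.

```bash
python3 -m crank '[[[0.008,0.002,-0.0008],[0,0,0],0.0],[[0.01,0,0],[0,0,0],0.0],[[0.01,0,0],[0,0,0],0.0],[[0.01,0,0],[0,0,0],0.0],[[0.008,0,0],[0,0,0],0.0],[[0.005,0,0],[0,0,0],0.0],[[0.003,0,0],[0,0,0],0.0],[[0,0,0],[0,0,0],0.0]]'
python3 - <<'E'
from h import *
p,r,o=pose();print(p,o["width"],o["ft_force"],o["moment"])
E
```

```text
t: 32.98
ee_pos: [532.1, 220.4, 46.4]
orientation: [1.255, 1.179, -1.257]
ft_force: [0.1, 0.3, -1.9]
width: 9.8
[532.10084524 220.3940571   46.43346759] 9.781924676512991 [ 0.13982919  0.32955093 -1.86207196] [-0.05537838  0.05240473  0.05428485]
```

```bash
python3 -m crank '[[[0.0007,0,0],[0,0,0],0.0],[[0.0007,0,0],[0,0,0],0.0],[[0,0,0],[0,0,0],0.0],[[0,0,0],[0,0,0],0.0],[[0,0,0],[0,0,0],0.05],[[0,0,0],[0,0,0],0.05],[[0,0,0],[0,0,0],0.05],[[0,0,0],[0,0,0],0.05]]'
python3 - <<'E'
from h import *
p,r,o=pose();print(p,o["width"],o["ft_force"],o["moment"])
E
python3 -m crank '[[[0,0,0],[0,0,0],0.05],[[0,0,0],[0,0,0],0.05],[[-0.02,0,0],[0,0,0],0.05],[[-0.035,0,0],[0,0,0],0.05],[[-0.04,0,0],[0,0,0],0.05],[[0,0,0.02],[0,0,0],0.05],[[0,0,0.035],[0,0,0],0.05],[[0,0,0.04],[0,0,0],0.05]]'
python3 - <<'E'
from h import *
t=cam("top"); save(t["img"],"w_t.png",(130,170,360,320),3.4)
d=cam("wrist"); save(d["img"],"w_w.png")
d=cam("scene"); save(d["img"],"w_s.png",(300,80,460,260),3.3)
E
```

```text
t: 33.65
ee_pos: [532.8, 220.7, 46.3]
orientation: [1.256, 1.178, -1.256]
ft_force: [0.3, 0.6, 0.5]
width: 33.1
[532.83187807 220.70560721  46.30456671] 33.135754618241236 [0.28614479 0.56962433 0.53196548] [-0.00159975  0.00154439 -0.01568868]
t: 34.32
ee_pos: [527.2, 126.1, 142.1]
orientation: [1.256, 1.178, -1.252]
ft_force: [0.3, 0.2, -0.5]
width: 50.2
```

View pics/w_t.png

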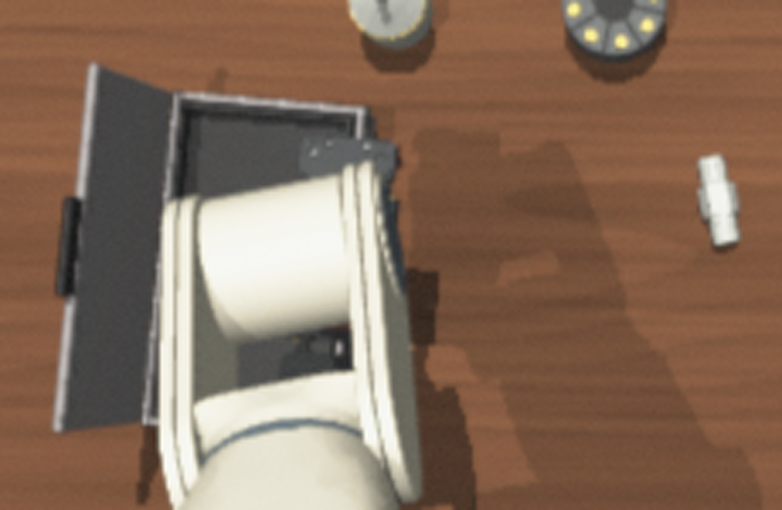

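View pics/w_w.png

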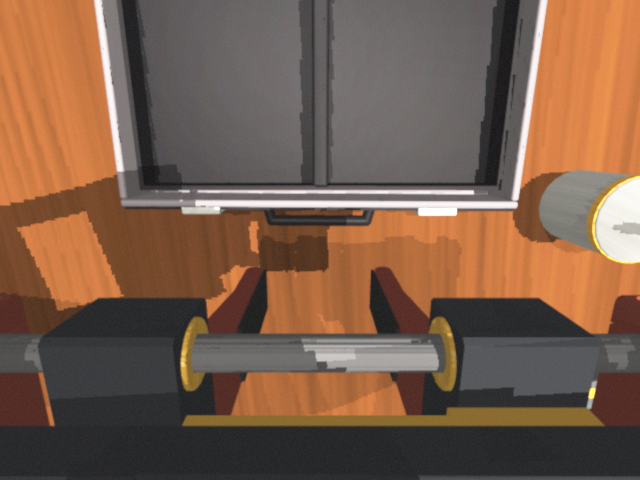

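View pics/w_s.png

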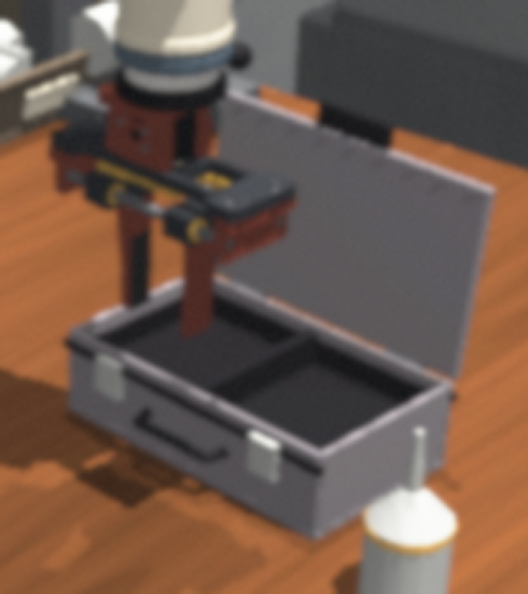

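The tray is seated level. Next, adapter A, the plain-steel one at (341,229).

```bash
python3 - <<'E'
from h import *
plan([592.3,-143.7,110],down(np.radians(-78.8)))
E
```

```text
turn [1.308e+00 3.000e-04 2.000e-04] rows>=10.5 shift after turn [ 0.0312  0.2752 -0.0128] rows>=6.6 shift w/o turn [0.0312 0.0839 0.2624]
```

```bash
python3 -m crank '[[[0,0.011,0.036],[0,0,0],0.055],[[0,0.012,0.0375],[0,0,0],0.055],[[0,0.012,0.0375],[0,0,0],0.055],[[0,0.012,0.0375],[0,0,0],0.055],[[0,0.012,0.0375],[0,0,0],0.055],[[0,0.012,0.0375],[0,0,0],0.055],[[0,0.013,0.039],[0,0,0],0.055],[[0,0,0],[0.119,0,0],0.055]]'
python3 -m crank '[[[0.03,0,0],[0.119,0,0],0.055],[[0,0,0],[0.119,0,0],0.055],[[0,0,0],[0.119,0,0],0.055],[[0,0,0],[0.119,0,0],0.055],[[0,0,0],[0.119,0,0],0.055],[[0,0,0],[0.119,0,0],0.055],[[0,0,0],[0.119,0,0],0.055],[[0,0,0],[0.119,0,0],0.055]]'
python3 -m crank '[[[0,0,0],[0.119,0,0],0.055],[[0,0,0],[0.118,0,0],0.055],[[0,0,0],[0,0,0],0.055],[[0,0,0],[0,0,0],0.055],[[0,0,0],[0,0,0],0.055],[[0,0,0],[0,0,0],0.055],[[0,0,0],[0,0,0],0.055],[[0,0,0],[0,0,0],0.055]]'
python3 - <<'E'
from h import *
d=cam("wrist"); save(d["img"],"x_w.png")
print(w2px(d,[592.3,-143.7,13]).round(0))
plan([592.3,-143.7,8],down(np.radians(-78.8)))
E
```

```text
t: 35.13
ee_pos: [596.4, -146.9, 141.4]
orientation: [1.343, 1.113, -1.341]
ft_force: [-0.2, 0.3, 0.8]
width: 55.1
t: 35.8
ee_pos: [594.4, -140.4, 110.8]
orientation: [1.983, 0.434, -1.983]
ft_force: [0.4, 0.0, 0.4]
width: 55.2
t: 36.47
ee_pos: [593.7, -141.5, 111.0]
orientation: [2.116, 0.212, -2.116]
ft_force: [-0.0, 0.7, -0.2]
width: 55.0
[321. 240.]
turn [0.0042 0.0001 0.    ] rows>=0.0 shift after turn [0.103  0.0019 0.0018] rows>=2.5 shift w/o turn [0.103  0.0019 0.0018]
```

View pics/x_w.png

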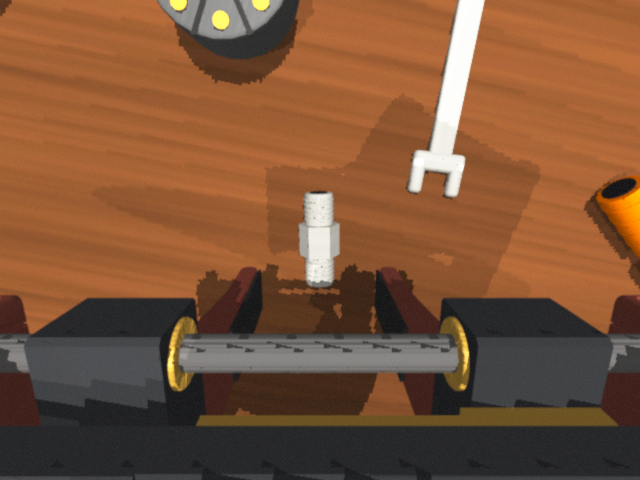

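Adapter A at (320,240) is plain steel, as predicted. Descend and grip.

```bash
python3 -m crank '[[[0.03,0.001,0.0015],[0.003,0,0],0.055],[[0.03,0,0],[0,0,0],0.055],[[0.026,0,0],[0,0,0],0.055],[[0.012,0,0],[0,0,0],0.055],[[0.0045,0,0],[0,0,0],0.0],[[0,0,0],[0,0,0],0.0],[[0,0,0],[0,0,0],0.0],[[0,0,0],[0,0,0],0.0]]'
python3 -m crank '[[[0,0,0],[0,0,0],0.0],[[0,0,0],[0,0,0],0.0],[[0,0,0],[0,0,0],0.0],[[-0.004,0,0],[0,0,0],0.0],[[-0.012,0,0],[0,0,0],0.0],[[-0.025,0,0],[0,0,0],0.0],[[-0.035,0,0],[0,0,0],0.0],[[-0.035,0,0],[0,0,0],0.0]]'
python3 - <<'E'
from h import *
d=cam("wrist"); save(d["img"],"y_w.png")
p,r,o=pose();print(p,o["width"],o["ft_force"])
E
```

```text
t: 37.18
ee_pos: [593.5, -143.1, 10.0]
orientation: [2.12, 0.207, -2.116]
ft_force: [-0.0, 1.3, 1.1]
width: 31.6
t: 37.85
ee_pos: [591.2, -142.5, 120.5]
orientation: [2.116, 0.209, -2.122]
ft_force: [2.0, -1.2, -1.8]
width: 28.3
[ 595.63760226 -143.67698882  128.10113238] 28.540742417520175 [ 1.88113545 -0.48765584  2.37451676]
```

View pics/y_w.png

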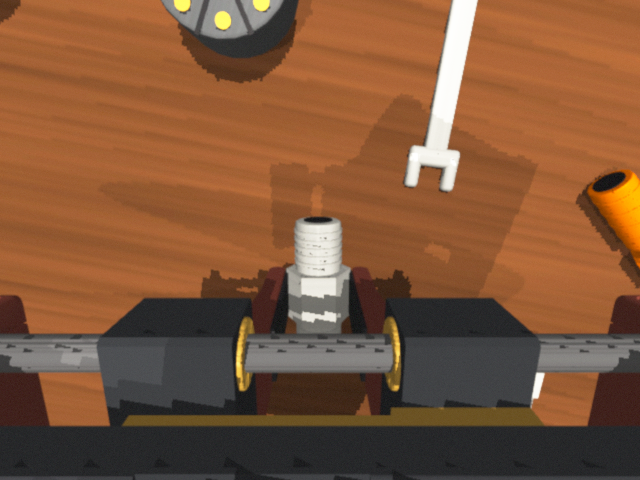

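```bash
python3 -m crank '[[[0,0,0],[-0.119,0,0],0.0],[[0,0,0],[-0.119,0,0],0.0],[[0,0,0],[-0.119,0,0],0.0],[[0,0,0],[-0.119,0,0],0.0],[[0,0,0],[-0.119,0,0],0.0],[[0,0,0],[-0.119,0,0],0.0],[[0,0,0],[-0.119,0,0],0.0],[[0,0,0],[-0.119,0,0],0.0]]'
python3 -m crank '[[[0,0,0],[-0.119,0,0],0.0],[[0,0,0],[-0.119,0,0],0.0],[[0,0,0],[-0.119,0,0],0.0],[[0,0,-0.02],[0,0,0],0.0],[[0,-0.003,-0.035],[0,0,0],0.0],[[0,-0.003,-0.038],[0,0,0],0.0],[[0,-0.003,-0.038],[0,0,0],0.0],[[0,-0.003,-0.038],[0,0,0],0.0]]'
python3 - <<'E'
from h import *
p,r,o=pose();print(p,o["width"],o["ft_force"])
plan([594.9,217.1,110],down(np.radians(-3.65)))
E
```

```text
t: 38.57
ee_pos: [592.1, -142.8, 120.0]
orientation: [1.509, 0.982, -1.509]
ft_force: [0.0, 0.6, -1.8]
width: 28.7
t: 39.23
ee_pos: [591.1, 28.0, 120.1]
orientation: [1.258, 1.177, -1.258]
ft_force: [0.9, 0.2, -0.6]
width: 28.3
[591.0709538   27.97876302 120.10045727] 28.311570074757995 [ 0.92319811  0.15805377 -0.5883343 ]
turn [-0.0029 -0.     -0.0001] rows>=0.0 shift after turn [ 0.0101 -0.0082 -0.189 ] rows>=4.5 shift w/o turn [ 0.0101 -0.0088 -0.189 ]
```

```bash
python3 -m crank '[[[0,-0.002,-0.038],[-0.003,0,0],0.0],[[0,-0.002,-0.038],[0,0,0],0.0],[[0,-0.002,-0.038],[0,0,0],0.0],[[0,-0.001,-0.038],[0,0,0],0.0],[[0,-0.001,-0.028],[0,0,0],0.0],[[0,0,-0.006],[0,0,0],0.0],[[0,0,0],[0,0,0],0.0],[[0,0,0],[0,0,0],0.0]]'
python3 - <<'E'
from h import *
p,r,o=pose();print(p,o["width"],o["ft_force"])
plan([594.9,217.1,51],down(np.radians(-3.65)))
d=cam("wrist"); save(d["img"],"z_w.png")
E
```

```text
t: 39.9
ee_pos: [594.9, 212.4, 119.6]
orientation: [1.254, 1.179, -1.255]
ft_force: [-0.5, 0.1, -1.4]
width: 28.6
[594.90264685 212.40367231 119.63027762] 28.643490638151683 [-0.45249227  0.05350531 -1.38862162]
turn [0.0018 0.0005 0.0005] rows>=0.0 shift after turn [ 0.0686 -0.0003 -0.0047] rows>=1.6 shift w/o turn [ 0.0686 -0.0003 -0.0047]
```

View pics/z_w.png

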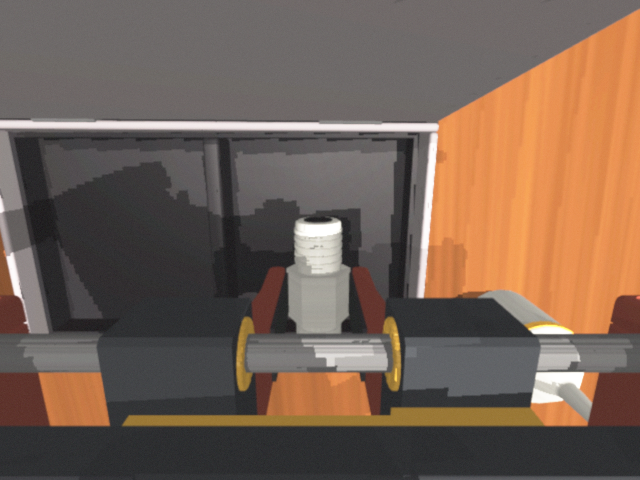

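```bash
python3 -m crank '[[[0.015,0,-0.004],[0,0,0],0.0],[[0.02,0,0],[0,0,0],0.0],[[0.015,0,0],[0,0,0],0.0],[[0.009,0,0],[0,0,0],0.0],[[0.005,0,0],[0,0,0],0.0],[[0.002,0,0],[0,0,0],0.0],[[0,0,0],[0,0,0],0.0],[[0,0,0],[0,0,0],0.0]]'
python3 - <<'E'
from h import *
p,r,o=pose();print(p,o["width"],o["ft_force"])
E
```

```text
t: 40.62
ee_pos: [596.0, 216.7, 54.0]
orientation: [1.256, 1.178, -1.255]
ft_force: [-0.6, -0.0, -1.1]
width: 28.4
[596.02180816 216.67033221  53.97318528] 28.447639894388054 [-0.61710613 -0.02587352 -1.13250123]
```

Lower the last few millimetres watching the force.

```bash
python3 -m crank '[[[0.001,0,0],[0,0,0],0.0],[[0.001,0,0],[0,0,0],0.0],[[0.0005,0,0],[0,0,0],0.0],[[0,0,0],[0,0,0],0.0],[[0,0,0],[0,0,0],0.0],[[0,0,0],[0,0,0],0.0],[[0,0,0],[0,0,0],0.0],[[0,0,0],[0,0,0],0.0]]'
python3 - <<'E'
from h import *
p,r,o=pose();print(p,o["width"],o["ft_force"])
E
```

```text
t: 41.28
ee_pos: [596.1, 216.9, 52.0]
orientation: [1.256, 1.178, -1.254]
ft_force: [-1.2, -0.4, 4.5]
width: 28.5
[596.0973164  216.90990114  51.97170715] 28.46817099995729 [-1.21377047 -0.42961391  4.54855951]
```

Contact (+4.5 N). Release and back off.

```bash
python3 -m crank '[[[-0.0005,0,0],[0,0,0],0.045],[[0,0,0],[0,0,0],0.045],[[0,0,0],[0,0,0],0.045],[[0,0,0],[0,0,0],0.045],[[-0.01,0,0],[0,0,0],0.045],[[-0.02,0,0],[0,0,0],0.045],[[-0.025,0,0],[0,0,0],0.05],[[-0.025,0,0],[0,0,0],0.05]]'
python3 - <<'E'
from h import *
d=cam("wrist"); save(d["img"],"aa_w.png")
plan([478,-367.8,125])
t=cam("top");save(t["img"],"aa_t.png",(310,190,500,340),4)
E
```

```text
t: 41.95
ee_pos: [595.1, 216.6, 132.4]
orientation: [1.254, 1.179, -1.256]
ft_force: [1.1, 0.1, 0.0]
width: 49.5
turn [0. 0. 0.] rows>=0.0 shift after turn [ 0.0109 -0.0833  0.5919] rows>=14.3 shift w/o turn [ 0.0109 -0.0833  0.5919]
```

View pics/aa_w.png

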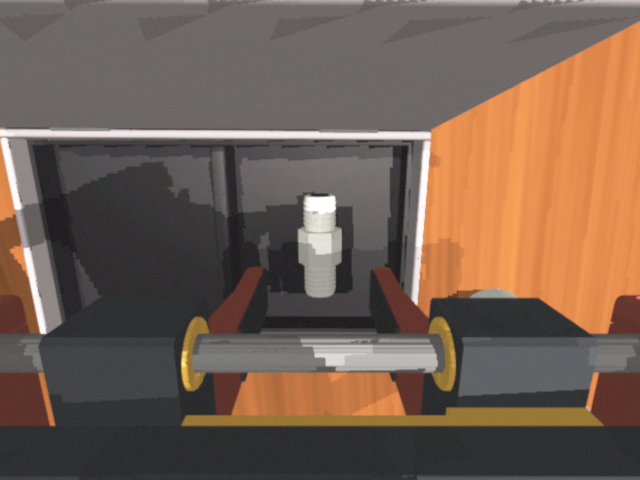

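View pics/aa_t.png

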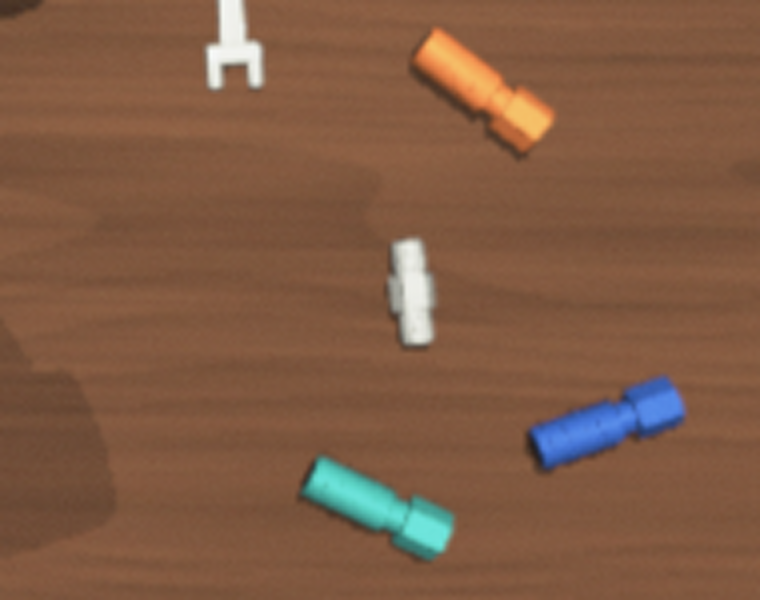

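Adapter A lies flat in bay 0. Adapter B has been knocked aside, its centre now at crop (412,292). Re-measuring.

```bash
python3 - <<'E'
from h import *
t=cam("top")
f=lambda u,v:(310+u/4-.375,190+v/4-.375)
A=px2w(t,*f(407,240),13);B=px2w(t,*f(417,346),13);v=A-B;c=(A+B)/2;an=np.degrees(np.arctan2(v[1],v[0]))
print(c.round(1),np.linalg.norm(v).round(1),an.round(1))
plan([c[0],c[1],110],down(np.radians(an-90)))
E
```

```text
[ 501.7 -340.9   13. ] 72.9 6.0
turn [ 1.4034 -0.0046 -0.0023] rows>=11.2 shift after turn [0.0242 0.5451 0.1532] rows>=13.6 shift w/o turn [ 0.0229 -0.0604  0.5631]
```

```bash
python3 -m crank '[[[0,-0.003,0.03],[0,0,0],0.055],[[0,-0.004,0.04],[0,0,0],0.055],[[0,-0.004,0.04],[0,0,0],0.055],[[0,-0.004,0.04],[0,0,0],0.055],[[0,-0.004,0.04],[0,0,0],0.055],[[0,-0.004,0.04],[0,0,0],0.055],[[0,-0.004,0.04],[0,0,0],0.055],[[0,-0.004,0.04],[0,0,0],0.055]]'
python3 -m crank '[[[0,-0.004,0.04],[0,0,0],0.055],[[0,-0.005,0.04],[0,0,0],0.055],[[0,-0.005,0.04],[0,0,0],0.055],[[0,-0.005,0.04],[0,0,0],0.055],[[0,-0.005,0.04],[0,0,0],0.055],[[0,-0.005,0.04],[0,0,0],0.055],[[0,0,0.012],[0,0,0],0.055],[[0,0,0],[0.117,0,0],0.055]]'
python3 -m crank '[[[0,0,0],[0.117,0,0],0.055],[[0,0,0],[0.117,0,0],0.055],[[0,0,0],[0.117,0,0],0.055],[[0,0,0],[0.117,0,0],0.055],[[0,0,0],[0.117,0,0],0.055],[[0,0,0],[0.117,0,0],0.055],[[0,0,0],[0.117,0,0],0.055],[[0,0,0],[0.117,0,0],0.055]]'
python3 -m crank '[[[0.02,0,0],[0.117,0,0],0.055],[[0,0,0],[0.117,0,0],0.055],[[0,0,0],[0.117,0,0],0.055],[[0,0,0],[0,0,0],0.055],[[0,0,0],[0,0,0],0.055],[[0,0,0],[0,0,0],0.055],[[0,0,0],[0,0,0],0.055],[[0,0,0],[0,0,0],0.055]]'
python3 - <<'E'
from h import *
d=cam("wrist"); save(d["img"],"bb_w.png")
print(w2px(d,[501.7,-340.9,13]).round(0))
plan([501.7,-340.9,8],down(np.radians(-84)))
E
```

```text
t: 42.77
ee_pos: [543.7, -92.3, 130.6]
orientation: [1.254, 1.181, -1.256]
ft_force: [0.7, 0.2, -0.4]
width: 55.3
t: 43.43
ee_pos: [499.3, -343.4, 130.6]
orientation: [1.342, 1.118, -1.343]
ft_force: [0.3, 0.7, -0.4]
width: 55.1
t: 44.1
ee_pos: [499.9, -339.4, 130.5]
orientation: [1.971, 0.453, -1.974]
ft_force: [0.2, 0.3, 0.1]
width: 54.9
t: 44.77
ee_pos: [500.4, -340.3, 111.5]
orientation: [2.167, 0.115, -2.167]
ft_force: [0.2, -0.8, -0.4]
width: 55.4
[319. 236.]
turn [ 0.0005  0.0001 -0.    ] rows>=0.0 shift after turn [ 0.1036  0.0007 -0.0012] rows>=2.5 shift w/o turn [ 0.1036  0.0007 -0.0012]
```

View pics/bb_w.png

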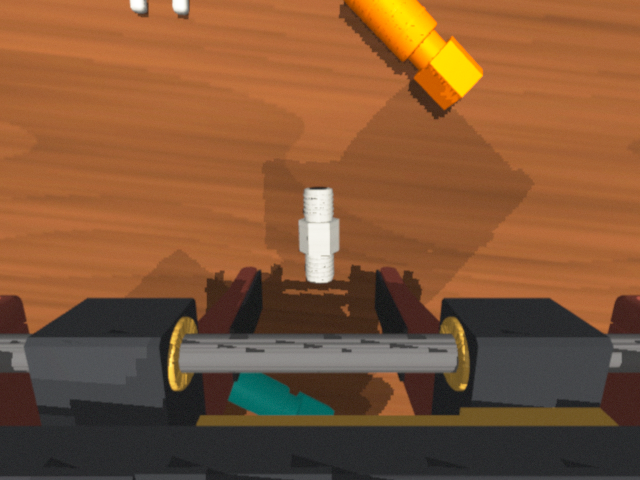

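Adapter B at (319,236) is centred and aligned. Grip.

```bash
python3 -m crank '[[[0.03,0.0005,-0.001],[0,0,0],0.055],[[0.03,0,0],[0,0,0],0.055],[[0.026,0,0],[0,0,0],0.055],[[0.012,0,0],[0,0,0],0.055],[[0.0045,0,0],[0,0,0],0.0],[[0,0,0],[0,0,0],0.0],[[0,0,0],[0,0,0],0.0],[[0,0,0],[0,0,0],0.0]]'
python3 -m crank '[[[0,0,0],[0,0,0],0.0],[[0,0,0],[0,0,0],0.0],[[0,0,0],[0,0,0],0.0],[[-0.004,0,0],[0,0,0],0.0],[[-0.012,0,0],[0,0,0],0.0],[[-0.025,0,0],[0,0,0],0.0],[[-0.035,0,0],[0,0,0],0.0],[[-0.04,0,0],[0,0,0],0.0]]'
python3 -m crank '[[[0,0,0],[-0.117,0,0],0.0],[[0,0,0],[-0.117,0,0],0.0],[[0,0,0],[-0.117,0,0],0.0],[[0,0,0],[-0.117,0,0],0.0],[[0,0,0],[-0.117,0,0],0.0],[[0,0,0],[-0.117,0,0],0.0],[[0,0,0],[-0.117,0,0],0.0],[[0,0,0],[-0.117,0,0],0.0]]'
python3 -m crank '[[[0,0,0],[-0.117,0,0],0.0],[[0,0,0],[-0.117,0,0],0.0],[[0,0,0],[-0.117,0,0],0.0],[[0,0,0],[-0.117,0,0],0.0],[[0,0,-0.03],[0,0,0],0.0],[[0,0,-0.04],[0,0,0],0.0],[[0,0,-0.04],[0,0,0],0.0],[[0,0,-0.04],[0,0,0],0.0]]'
python3 - <<'E'
from h import *
p,r,o=pose();print(p,o["width"],o["ft_force"])
plan([471.1,225,120],down(np.radians(-3.65)))
E
```

```text
t: 45.48
ee_pos: [502.4, -341.5, 10.5]
orientation: [2.169, 0.111, -2.165]
ft_force: [0.1, 0.9, -0.2]
width: 32.2
t: 46.15
ee_pos: [500.0, -339.8, 125.3]
orientation: [2.166, 0.116, -2.173]
ft_force: [-0.3, -0.9, -1.0]
width: 28.5
t: 46.82
ee_pos: [501.2, -340.6, 125.8]
orientation: [1.584, 0.913, -1.585]
ft_force: [0.6, -0.1, -1.2]
width: 28.5
t: 47.48
ee_pos: [510.4, -189.8, 125.7]
orientation: [1.256, 1.178, -1.256]
ft_force: [1.0, 0.6, -0.8]
width: 28.6
[ 510.36917053 -189.78664955  125.71311804] 28.622356496103492 [ 0.98743642  0.58927563 -0.83348469]
turn [-0.0004  0.     -0.0001] rows>=0.0 shift after turn [ 0.0057 -0.0656 -0.4114] rows>=10.0 shift w/o turn [ 0.0057 -0.0658 -0.4114]
```

```bash
python3 -m crank '[[[0,-0.006,-0.04],[0,0,0],0.0],[[0,-0.006,-0.04],[0,0,0],0.0],[[0,-0.006,-0.04],[0,0,0],0.0],[[0,-0.006,-0.04],[0,0,0],0.0],[[0,-0.006,-0.04],[0,0,0],0.0],[[0,-0.006,-0.04],[0,0,0],0.0],[[0,-0.006,-0.04],[0,0,0],0.0],[[0,-0.006,-0.04],[0,0,0],0.0]]'
python3 -m crank '[[[0,-0.006,-0.04],[0,0,0],0.0],[[0,-0.006,-0.03],[0,0,0],0.0],[[0,-0.005,-0.02],[0,0,0],0.0],[[0,0,0],[0,0,0],0.0],[[0,0,0],[0,0,0],0.0],[[0,0,0],[0,0,0],0.0],[[0,0,0],[0,0,0],0.0],[[0,0,0],[0,0,0],0.0]]'
python3 - <<'E'
from h import *
p,r,o=pose();print(p,o["width"],o["ft_force"])
plan([471.1,225,54],down(np.radians(-3.65)))
d=cam("wrist"); save(d["img"],"cc_w.png")
E
```

```text
t: 48.15
ee_pos: [482.4, 133.2, 125.9]
orientation: [1.256, 1.179, -1.255]
ft_force: [1.5, 0.2, -1.6]
width: 28.6
t: 48.82
ee_pos: [471.9, 221.0, 125.1]
orientation: [1.256, 1.178, -1.257]
ft_force: [-0.3, -0.1, -1.3]
width: 28.6
[471.86413483 221.04479551 125.13557459] 28.611387000281386 [-0.30340593 -0.10193718 -1.25545373]
turn [-0.0007  0.0001  0.0003] rows>=0.0 shift after turn [ 0.0711 -0.001  -0.0039] rows>=1.7 shift w/o turn [ 0.0711 -0.001  -0.0039]
```

View pics/cc_w.png

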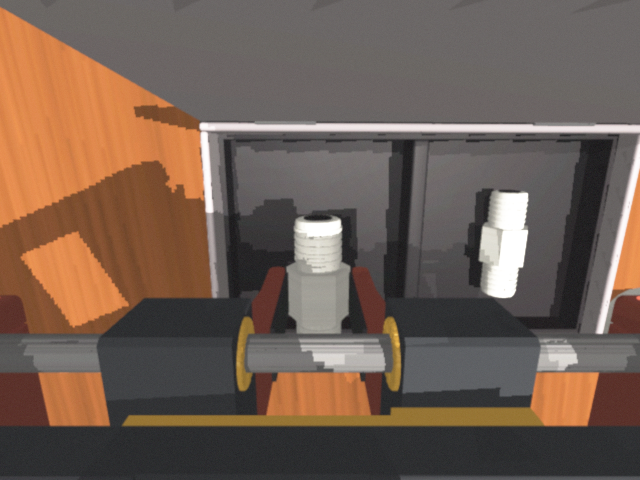

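```bash
python3 -m crank '[[[0.015,-0.001,-0.004],[0,0,0],0.0],[[0.022,0,0],[0,0,0],0.0],[[0.018,0,0],[0,0,0],0.0],[[0.009,0,0],[0,0,0],0.0],[[0.005,0,0],[0,0,0],0.0],[[0.002,0,0],[0,0,0],0.0],[[0,0,0],[0,0,0],0.0],[[0,0,0],[0,0,0],0.0]]'
python3 - <<'E'
from h import *
p,r,o=pose();print(p,o["width"],o["ft_force"])
E
python3 -m crank '[[[0.001,0,0],[0,0,0],0.0],[[0.001,0,0],[0,0,0],0.0],[[0,0,0],[0,0,0],0.0],[[0,0,0],[0,0,0],0.0],[[0,0,0],[0,0,0],0.0],[[0,0,0],[0,0,0],0.0],[[0,0,0],[0,0,0],0.0],[[0,0,0],[0,0,0],0.0]]'
```

```text
t: 49.53
ee_pos: [471.5, 226.3, 54.7]
orientation: [1.256, 1.178, -1.255]
ft_force: [0.4, -0.1, -0.6]
width: 28.5
[471.54941917 226.34253917  54.66115751] 28.49229044285286 [ 0.3526524  -0.10039191 -0.61866328]
t: 50.2
ee_pos: [471.4, 226.4, 52.4]
orientation: [1.256, 1.179, -1.254]
ft_force: [-0.9, -0.3, 5.2]
width: 28.3
```

Contact. Release and rise.

```bash
python3 -m crank '[[[-0.0005,0,0],[0,0,0],0.045],[[0,0,0],[0,0,0],0.045],[[0,0,0],[0,0,0],0.045],[[0,0,0],[0,0,0],0.045],[[-0.01,0,0],[0,0,0],0.045],[[-0.03,0,0],[0,0,0],0.045],[[-0.04,0,0],[0,0,0],0.05],[[-0.04,0,0],[0,0,0],0.0]]'
python3 -m crank '[[[-0.04,0,0],[0,0,0],0.0],[[-0.04,0,0],[0,0,0],0.0],[[-0.04,0.02,0],[0,0,0],0.0],[[-0.04,0.02,0],[0,0,0],0.0],[[0,0.02,0],[0,0,0],0.0],[[0,0,0],[0,0,0],0.0],[[0,0,0],[0,0,0],0.0],[[0,0,0],[0,0,0],0.0]]'
python3 - <<'E'
from h import *
p,r,o=pose();print(p,o["width"])
d=cam("wrist"); save(d["img"],"dd_w.png",(140,40,500,300),2.2)
q=[532.7,220.8,np.radians(86.35)]
for th in (1.65,1.7,1.75,1.8,1.85):
  c=[]
  for y in (-130,130):
    l=P(q,(75-150*np.cos(th),y)); c.append(w2px(d,[*l,73+150*np.sin(th)]).round(0))
  print(th,c)
s=cam("scene"); save(s["img"],"dd_s.png",(300,80,460,260),3.3)
E
```

```text
t: 50.87
ee_pos: [470.0, 225.8, 173.6]
orientation: [1.253, 1.18, -1.258]
ft_force: [0.8, 0.9, 0.0]
width: 45.6
t: 51.53
ee_pos: [526.8, 222.2, 326.1]
orientation: [1.254, 1.18, -1.258]
ft_force: [-0.1, 0.3, 0.4]
width: 0.6
[526.8228939  222.24120833 326.14479265] 0.6046084502307064
1.65 [array([512., 118.]), array([144., 119.])]
1.7 [array([513., 107.]), array([143., 108.])]
1.75 [array([513.,  96.]), array([143.,  97.])]
1.8 [array([514.,  85.]), array([142.,  86.])]
1.85 [array([514.,  75.]), array([142.,  75.])]
```

View pics/dd_w.png

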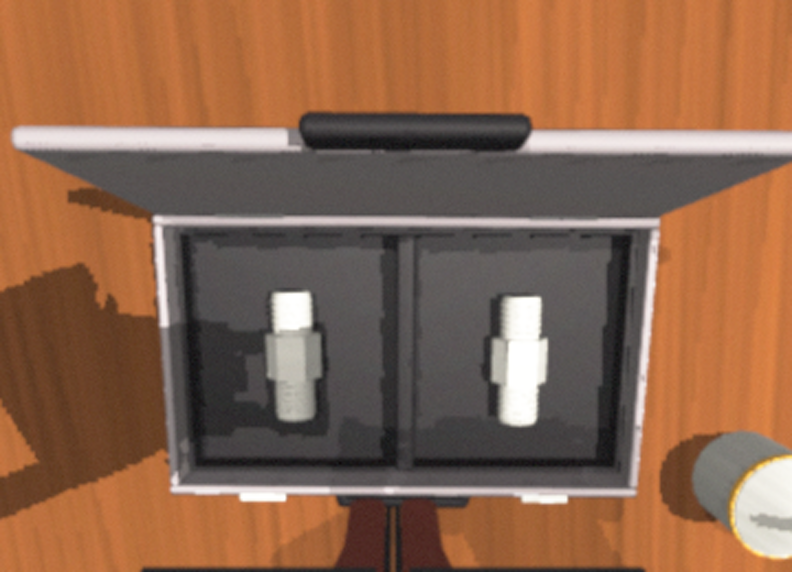

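View pics/dd_s.png

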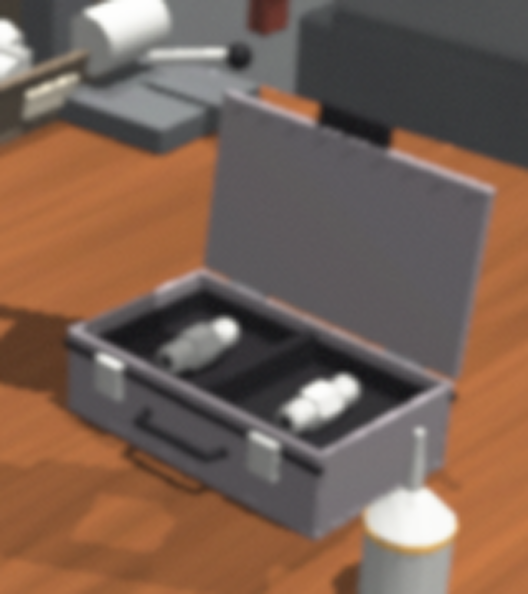

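Both adapters lie flat, at crop (293,355) and (519,360), and the lid is at θ≈1.70. Now I go behind the lid with closed fingers: over the top, then down.

```bash
python3 -m crank '[[[0,0.006,-0.02],[0,0,0],0.0],[[0,0,-0.035],[0,0,0],0.0],[[0,0,-0.035],[0,0,0],0.0],[[0,0,-0.035],[0,0,0],0.0],[[0,0,-0.016],[0,0,0],0.0],[[0,0,0],[0,0,0],0.0],[[0,0,0],[0,0,0],0.0],[[0,0,0],[0,0,0],0.0]]'
cat >> h.py <<'E'
CQ=[532.7,220.8,np.radians(86.35)]
def local(p):
    c,s=np.cos(CQ[2]),np.sin(CQ[2]);d=np.asarray(p)[:2]-CQ[:2];return np.array([c*d[0]+s*d[1],-s*d[0]+c*d[1],p[2]])
E
python3 - <<'E'
from h import *
p,r,o=pose();print(p,local(p).round(1),o["width"],o["ft_force"])
s=cam("scene"); save(s["img"],"ee_s.png",(280,40,480,260),3)
E
```

```text
t: 52.3
ee_pos: [542.5, 361.8, 326.5]
orientation: [1.254, 1.179, -1.257]
ft_force: [-0.2, -0.2, -0.0]
width: 0.4
[542.45779348 361.79466117 326.51233992] [141.3  -0.8 326.5] 0.402151308704584 [-0.17674989 -0.18831404 -0.04237409]
```

View pics/ee_s.png

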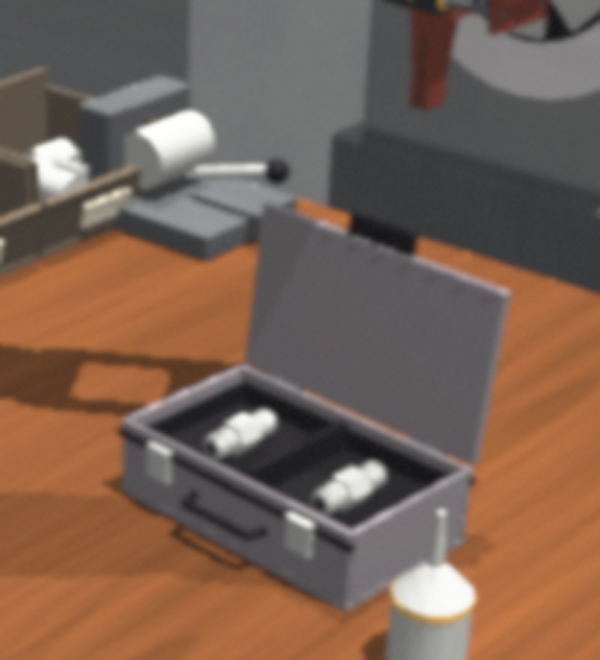

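```bash
python3 -m crank '[[[0.025,0,0],[0,0,0],0.0],[[0.035,0,0],[0,0,0],0.0],[[0.035,0,0],[0,0,0],0.0],[[0.025,0,0],[0,0,0],0.0],[[0.009,0,0],[0,0,0],0.0],[[0,0,0],[0,0,0],0.0],[[0,0,0.005],[0,0,0],0.0],[[0,0,0.008],[0,0,0],0.0]]'
python3 -m crank '[[[0,0,0.004],[0,0,0],0.0],[[0,0,0.004],[0,0,0],0.0],[[0,0,0.004],[0,0,0],0.0],[[0,0,0.004],[0,0,0],0.0],[[0,0,0],[0,0,0],0.0],[[0,0,0],[0,0,0],0.0],[[0,0,0],[0,0,0],0.0],[[0,0,0],[0,0,0],0.0]]'
python3 - <<'E'
from h import *
p,r,o=pose();print(local(p).round(1),o["width"],o["ft_force"])
s=cam("scene"); save(s["img"],"ff_s.png",(280,40,480,260),3)
E
```

```text
t: 53.02
ee_pos: [543.4, 350.3, 200.2]
orientation: [1.258, 1.178, -1.252]
ft_force: [0.3, -0.8, 0.5]
width: 0.7
t: 53.68
ee_pos: [541.1, 334.1, 197.9]
orientation: [1.255, 1.179, -1.255]
ft_force: [0.5, -0.7, -0.1]
width: 0.5
[113.6  -1.1 197.9] 0.49307273405581536 [ 0.49970838 -0.65199092 -0.08653947]
```

View pics/ff_s.png

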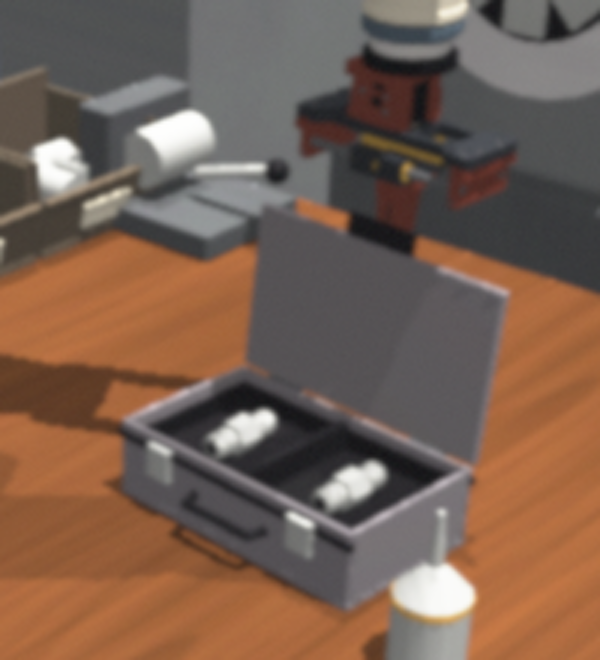

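Contact is imminent. Pushing along the lid's arc.

```bash
python3 -m crank '[[[0,0,0.0057],[0,0,0],0.0],[[0,0,0.0057],[0,0,0],0.0],[[0,0,0.0057],[0,0,0],0.0],[[-0.0002,0,0.0062],[0,0,0],0.0],[[-0.0002,0,0.0062],[0,0,0],0.0],[[0.0004,0,0.0062],[0,0,0],0.0],[[0.0004,0,0.0062],[0,0,0],0.0],[[0,0,0],[0,0,0],0.0]]'
python3 - <<'E'
from h import *
p,r,o=pose();print(local(p).round(1),o["width"],o["ft_force"])
s=cam("scene"); save(s["img"],"gg_s.png",(280,40,480,260),3)
E
```

```text
t: 54.4
ee_pos: [538.3, 290.7, 197.4]
orientation: [1.255, 1.178, -1.257]
ft_force: [0.6, -0.0, 0.8]
width: 0.7
[ 70.1  -1.1 197.4] 0.6737009364362349 [ 0.61296698 -0.02367193  0.83195325]
```

View pics/gg_s.png

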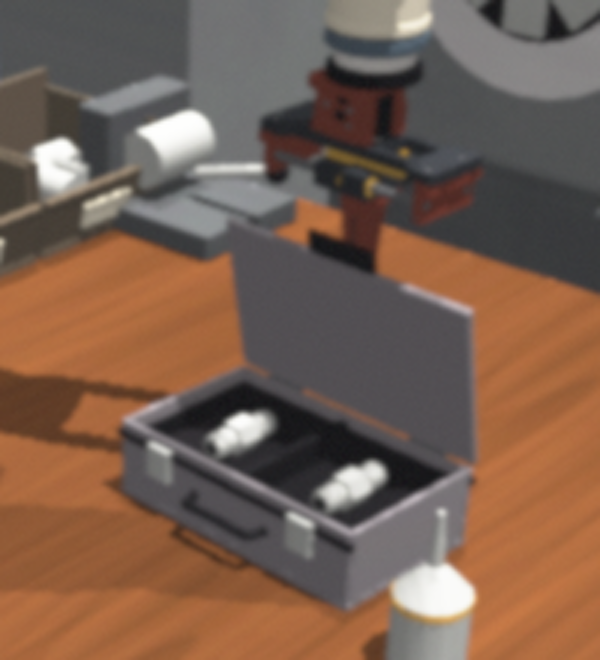

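```bash
python3 -m crank '[[[0.001,0,0.006],[0,0,0],0.0],[[0.001,0,0.006],[0,0,0],0.0],[[0.0016,0,0.006],[0,0,0],0.0],[[0.0016,0,0.006],[0,0,0],0.0],[[0.0022,0,0.006],[0,0,0],0.0],[[0.0022,0,0.006],[0,0,0],0.0],[[0.0028,0,0.0056],[0,0,0],0.0],[[0.0028,0,0.0056],[0,0,0],0.0]]'
python3 -m crank '[[[0.0033,0,0.0053],[0,0,0],0.0],[[0.0033,0,0.0053],[0,0,0],0.0],[[0.0039,0,0.005],[0,0,0],0.0],[[0.0039,0,0.005],[0,0,0],0.0],[[0.0043,0,0.0045],[0,0,0],0.0],[[0.0043,0,0.0045],[0,0,0],0.0],[[0.0047,0,0.0041],[0,0,0],0.0],[[0.0047,0,0.0041],[0,0,0],0.0]]'
python3 - <<'E'
from h import *
p,r,o=pose();print(local(p).round(1),o["width"],o["ft_force"])
s=cam("scene"); save(s["img"],"hh_s.png",(280,40,480,260),3)
E
```

```text
t: 55.12
ee_pos: [535.4, 244.4, 182.1]
orientation: [1.255, 1.179, -1.256]
ft_force: [-0.7, 2.4, -0.6]
width: 0.4
t: 55.78
ee_pos: [533.1, 207.0, 149.6]
orientation: [1.255, 1.179, -1.255]
ft_force: [-1.0, 1.5, 0.6]
width: 0.4
[-13.8  -1.3 149.6] 0.40558275848762193 [-0.96289933  1.49461254  0.56493267]
```

View pics/hh_s.png

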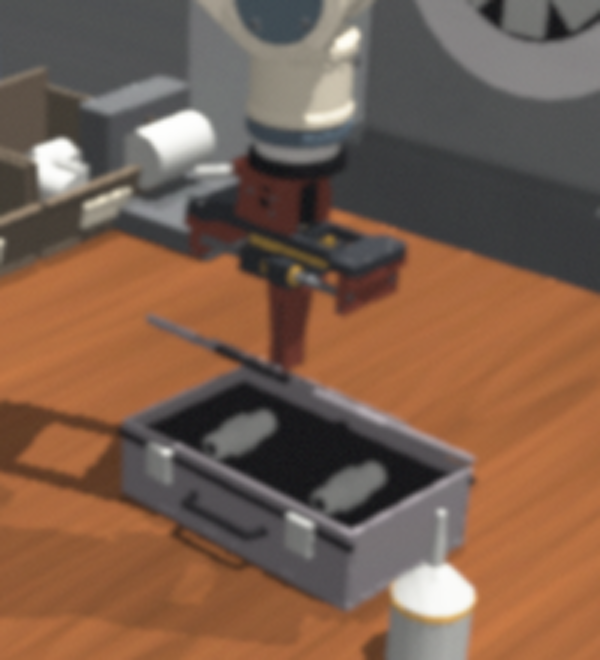

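```bash
python3 -m crank '[[[0.005,0,0.0036],[0,0,0],0.0],[[0.005,0,0.0036],[0,0,0],0.0],[[0.0054,0,0.003],[0,0,0],0.0],[[0.0054,0,0.003],[0,0,0],0.0],[[0.0057,0,0.0025],[0,0,0],0.0],[[0.0057,0,0.0025],[0,0,0],0.0],[[0.005,0,0.002],[0,0,0],0.0],[[0.005,0,0.002],[0,0,0],0.0]]'
python3 -m crank '[[[0.003,0,0.0006],[0,0,0],0.0],[[0.003,0,0.0006],[0,0,0],0.0],[[0.003,0,0.0006],[0,0,0],0.0],[[0.003,0,0.0006],[0,0,0],0.0],[[0.003,0,0.0006],[0,0,0],0.0],[[0.003,0,0.0004],[0,0,0],0.0],[[0.002,0,0.0002],[0,0,0],0.0],[[0.002,0,0],[0,0,0],0.0]]'
python3 - <<'E'
from h import *
p,r,o=pose();print(local(p).round(1),o["width"],o["ft_force"])
s=cam("scene"); save(s["img"],"ii_s.png",(280,40,480,260),3)
E
```

```text
t: 56.5
ee_pos: [531.7, 185.0, 107.2]
orientation: [1.255, 1.179, -1.255]
ft_force: [0.6, 0.2, 0.6]
width: 0.5
t: 57.17
ee_pos: [531.5, 181.6, 85.6]
orientation: [1.255, 1.179, -1.255]
ft_force: [-0.4, 0.2, -0.3]
width: 0.8
[-39.2  -1.3  85.6] 0.8144114928271137 [-0.3984631   0.15672832 -0.33345942]
```

View pics/ii_s.png

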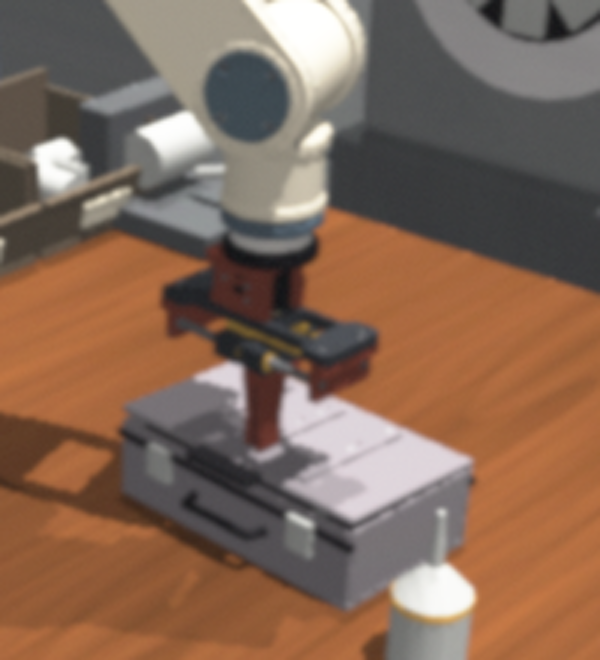

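```bash
python3 -m crank '[[[0.001,0,0],[0,0,0],0.0],[[0.001,0,0],[0,0,0],0.0],[[0.001,0,0],[0,0,0],0.0],[[0.001,0,0],[0,0,0],0.0],[[0.0005,0,0],[0,0,0],0.0],[[0,0,0],[0,0,0],0.0],[[0,0,0],[0,0,0],0.0],[[0,0,0],[0,0,0],0.0]]'
```

```text
t: 57.88
ee_pos: [531.5, 181.7, 81.3]
orientation: [1.255, 1.179, -1.255]
ft_force: [-0.4, -0.3, -0.4]
width: 0.1
```

```bash
python3 -m crank '[[[0.0005,0,0],[0,0,0],0.0],[[0.0005,0,0],[0,0,0],0.0],[[0,0,0],[0,0,0],0.0],[[0,0,0],[0,0,0],0.0],[[0,0,0],[0,0,0],0.0],[[0,0,0],[0,0,0],0.0],[[0,0,0],[0,0,0],0.0],[[0,0,0],[0,0,0],0.0]]'
```

```text
t: 58.55
ee_pos: [531.6, 181.7, 80.8]
orientation: [1.255, 1.179, -1.255]
ft_force: [-1.0, -0.5, 5.3]
width: 0.4
```

```bash
python3 -m crank '[[[0.0007,0,0],[0,0,0],0.0],[[0,0,0],[0,0,0],0.0],[[0,0,0],[0,0,0],0.0],[[0,0,0],[0,0,0],0.0],[[0,0,0],[0,0,0],0.0],[[0,0,0],[0,0,0],0.0],[[0,0,0],[0,0,0],0.0],[[0,0,0],[0,0,0],0.0]]'
```

```text
t: 59.22
ee_pos: [531.7, 181.7, 80.8]
orientation: [1.256, 1.179, -1.255]
ft_force: [-4.4, -0.9, 11.7]
width: 0.2
```

The force rose to 11.7 N with no further travel at z = 80.8, so the lid is against its stop. Backing off and inspecting.

```bash
python3 -m crank '[[[-0.002,0,0],[0,0,0],0.0],[[-0.02,0,0],[0,0,0],0.0],[[-0.04,0,0],[0,0,0],0.0],[[-0.04,0,0],[0,0,0],0.0],[[-0.04,0,0],[0,0,0],0.0],[[-0.04,0,0],[0,0,0],0.0],[[0,0,0.04],[0,0,0],0.0],[[0,0,0.04],[0,0,0],0.0]]'
python3 -m crank '[[[0,0,0.04],[0,0,0],0.0],[[0,0,0.04],[0,0,0],0.0],[[0,0,0.04],[0,0,0],0.0],[[0,0,0.04],[0,0,0],0.0],[[0,0,0.04],[0,0,0],0.0],[[0,0,0],[0,0,0],0.0],[[0,0,0],[0,0,0],0.0],[[0,0,0],[0,0,0],0.0]]'
python3 - <<'E'
from h import *
p,r,o=pose();print(p,o["ft_force"])
s=cam("scene"); save(s["img"],"jj_s.png",(300,110,460,260),4)
t=cam("top"); save(t["img"],"jj_t.png")
d=cam("wrist"); save(d["img"],"jj_w.png")
for nm,y in (("a",-130),("b",130)):
  print(nm,[w2px(s,[*P(CQ,(-75,y)),z]).round(1) for z in (72,73,81)])
E
```

```text
t: 59.88
ee_pos: [528.2, 102.7, 264.8]
orientation: [1.257, 1.177, -1.247]
ft_force: [0.9, -1.0, -0.2]
width: 0.3
t: 60.55
ee_pos: [513.9, -97.5, 261.5]
orientation: [1.256, 1.179, -1.256]
ft_force: [-0.3, 0.7, -0.4]
width: 0.3
[513.85611645 -97.51833729 261.47763256] [-0.25582235  0.71950967 -0.36684643]
a [array([396.8, 218.1]), array([396.8, 217.7]), array([397.1, 214.8])]
b [array([319.7, 179.5]), array([319.7, 179.1]), array([319.7, 176.4])]
```

View pics/jj_s.png

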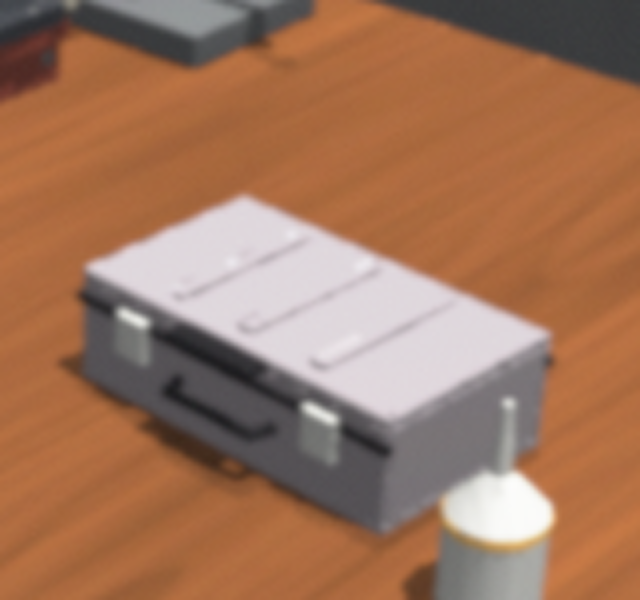

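View pics/jj_t.png

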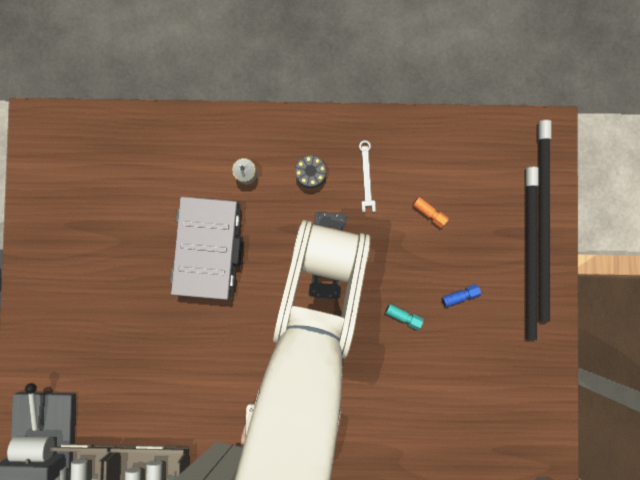

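The lid is flush: its front corner is at scene pixel (397,215), and 81 mm height predicts (397,215). No steel parts are left on the bench, and the bystanders and coloured look-alikes are in place.

```bash
python3 -c "
from workcell import workorder
print(workorder.close_job())"
```

```text
the job is handed in; nothing more can be done
None
```

The service case is packed and shut, and the job was handed in after about 61 s of robot time.

- **Tray out and couplings in:** I set the tray flat beside the case. The two steel couplings present went flat into lanes 1 and 2.
- **Tray back and adapters in:** I reseated the tray on its rails and laid both steel adapters flat, one in each bay.
- **Lid:** I pushed it shut slowly with closed fingers.

**Things that went wrong on the way:**
- The grip slackened once while carrying the first coupling, about 60–120 mm above the bench. It fell onto the bench clear of everything, and I found it again and placed it.
- One adapter was knocked a few centimetres aside. I re-measured it before gripping it.
- Two estimates of the case's position differed by about 5 mm along y. I checked each placement in the wrist camera before releasing.

**Last checks:**
- The lid met its stop at 80.8 mm (81 mm expected). Force rose to about 12 N with no further travel, and the pictures show no gap.
- No steel parts are left on the bench. The die set, wrench, oil can and coloured look-alikes look unmoved in the top view.
- The tray and adapters were last seen level and flat just before the lid closed. No final check disagreed.

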